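# Refill the nut tin, fit its double lid and take the outer cap off again

### The job

Tip the nuts out of the small pan into the steel tin and stand the empty pan upright on the worktop. Then carry the two nested lids together, by the inner lid's knob, onto the tin until both sit fully home, let go, and lift the outer cap straight off by its neck, leaving the inner lid closing the tin. Finish holding the cap still and level in the air with its skirt higher than the top of the knob; leave the other things where they stand.

Things in the scene. Friction and masses are not known exactly. Their poses are not given: they have to be found in the camera images.
- pan: Small aluminium pan, loose, 0.10 kg, 45-degree flared sides, one straight dark handle. Base 60 mm across, rim 116 across, 30 high, walls 3 thick, floor 5 thick. Origin: centre of the underside, z up, handle towards -x. Four nuts lie in it; they roll over the rim once it is tipped well past 45 degrees and it is empty at about 70.
- pan_handle (a point): Middle of the pan's handle, on its axis, 95 mm to -x of the pan's centre, 26 mm above its underside. The handle is a level round bar along the pan's x, 14 mm thick, from 59 to 135 mm from the pan's centre.
- tin: Open round steel tin, loose, 0.8 kg, 118 mm outside and 110 mm inside diameter, 75 high, floor 5 mm thick. Origin: centre of the underside, z up.
- tin_mouth (a point): Centre of the tin's mouth, level with its rim (75 mm above its underside).
- inner_lid: Inner steel lid, loose, 0.15 kg. Origin: centre of its underside, z up. Plug 12 mm deep, 103 across (tapered foot 92); above it a flange 120 across, 4 thick, that rests on the tin's rim; a round knob rises from it. Fully home its origin is 63 mm above the tin's. It starts standing on the worktop under the outer cap: only its knob shows, in the cap's neck.
- knob_top (a point): Top centre of the inner lid's plain round knob, 18 mm thick, 70 mm above the inner lid's origin. With the cap nested on the lid the knob stands 27 mm out of the cap's neck.
- outer_cap: Outer steel cap, loose, 0.12 kg: disc 135 mm across, 3 thick, with a 34 mm hole. Origin: centre of the disc's underside, z up. Its skirt (129 mm inside) hangs 12 mm below the origin and slips over the tin. It rests on the inner lid's flange, origin 16 mm above the inner lid's, so lifting the inner lid by its knob carries both.
- neck_top (a point): Top centre of the round neck that stands on the outer cap round its hole: 46 mm outside and 36 mm inside diameter, 24 mm high, its top 27 mm above the cap's origin.
- nut_1: Whole nut, round, 24 mm across, 11 g, starts in the pan. Origin: its centre (axes arbitrary).
- nut_2: Whole nut, round, 24 mm across, 11 g, starts in the pan. Origin: its centre (axes arbitrary).
- nut_3: Whole nut, round, 24 mm across, 11 g, starts in the pan. Origin: its centre (axes arbitrary).
- nut_4: Whole nut, round, 24 mm across, 11 g, starts in the pan. Origin: its centre (axes arbitrary).
- jar: Bystander: squat clear jar with a screw cap, 59 mm across, 86 high. It stands before a wire rack, 0.2 m high, that fills the back of the worktop from 0.73 m ahead of the robot base; a taller rack with an oven stands from 0.45 m to the right, a hob with a pot at the left beyond 0.58 m ahead. Origin: centre of its underside.
- pepper_mill: Bystander: wooden pepper mill, 58 mm across, 160 high. Origin: centre of its underside.
- spice_jar: Bystander: clear spice jar with a pale cap, 44 mm across, 109 high. Origin: centre of its underside.
- timer: Bystander: flat grey-white kitchen timer, 78x52x14 mm, lying. Origin: centre of its underside.
- tape: Bystander: roll of tape lying flat, 104 mm across, 25 high. Origin: centre of its underside.

How it is judged:
By the outcome, as a careful person would: the job done as asked, in the order asked, and still so for the second after the job is handed in, while the arm keeps its last pose, push and grip.
It also fails if it takes over 72 s, if anything falls off the work surface, if the arm or the gripper's body presses on something with over 40 N, if the wrist force passes 120 N, or if a joint passes its speed limit or range.

### The arm

A 6-joint arm with a two-finger parallel gripper is mounted at the origin on a cart in front of the work surface, level with it; the furniture and walls round the work are solid. World frame = base frame: x ahead of the robot, y to its left, z up, the work surface at z = 0. Lengths are in m, angles in degrees, forces in N, time in s.
With the tool pointing down it reaches from about 0.25 to 0.725 m from the base axis. Payload 9.7 kg.
Tool frame: the origin (TCP) lies at the very end of the fingers, on their centre line; the grasp point (between the pads) lies 19 mm behind it; z points along the fingers, y is the line along which they close (so a half turn about z gives the same grasp; the last joint's range is limited). The gripper opens to 85 mm and grips with 20 to 120 N. Pads are 22 mm wide; open, the fingers measure 114 mm over their backs; the gripper's body (76 mm by 85 mm) begins 54 mm behind the grasp point. The pads swing forward as they close: fully open they stand 13 mm farther back than shut.
Start: joints at [-75.573, 4.979, 10.078, 95.1, 0, 90], TCP at [0.137, -0.533, 0.231] pointing down, gripper open.
Joint ranges: [-179.16, 179.16], [-48.56, 103.87], [-65.8, 70.77], [-126.05, 130.52], [-82.76, 87.17], [-180, 180]. Speed limits (degrees/s): [127.2, 127.2, 147.25, 180, 180, 180].

### API

Orientations are given as [roll, pitch, yaw] about the fixed x, y, z axes, in that order (R = Rz(yaw) Ry(pitch) Rx(roll)).
In Python, from workcell import bot gives the robot as it stands.
- The arm moves only by the tool arm_command, never from a script. Its argument "series" is a list of rows, each a list of 4 numbers: the shift along the tool's x, y, z in m, then the turn about the tool's z in rad. A call has exactly 5 rows; each row is the pose to reach, as a shift and turn from the pose commanded when the call began, along the tool's axes at that moment; what a row does not reach only later rows make up. A row lasts 1/10 s, in which the tool goes at most 50 mm and 8.59 degrees, less where a joint would pass 70% of its speed; a pose out of reach is approached as far as the arm can. A call with a gripper value outside its range is refused whole. "hand" is the finger opening in m, from 0 to 0.0854, set as the call begins (left out, the last holds). The fingers move at their own pace and stop on an object; "grip_force" is the grip in N (left out, the last holds). Time passes only in rows, so rows that repeat a pose let the fingers close, or fill a call up. It gives the time, the measured TCP pose, the force, the opening and the grip force at its end, in the units of the state.
- bot.get_obs(): the state, without advancing time (a new reading comes with each control period).
- bot.camera(name): name is "scene" or "top"; returns a dict with "color" (384x512x3 uint8, blue, green, red), "camera_matrix" (3x3 intrinsics, pixels), "xyz" and "orientation" of the camera in the world. Camera axes: x right, y up, looking along -z (the intrinsics and any distortion apply to the point x, -y, -z); pixel columns grow to the right and rows downward; lengths in m; the calibration is good to about 2 mm. A picture is of the moment at which its call begins. There is no depth.
- bot.job_done(): hands the job in; it is judged then, once.
Trained networks look in the newest picture that a camera, given by its name, has taken for a name from the list of things; names that differ only in an ending like _2 or _b are one class to them, and where a whole thing is asked for, a point or a joint stands for the part that bears it (a point fixed in the world has none). Each returns a list of dicts, best first, with "confidence" (0 to 1); they miss things now and then, are a little off and sometimes report something else, mostly with a low value. They report only what shows in the picture. A call takes as long as a camera call.
- bot.find_in(camera, target): "location" ([column, row] in pixels, amid what is visible of it).
- bot.mark_of(camera, target): "location" ([column, row] in pixels: a listed point, or the origin of a listed thing).
The state is a dict: "time": time; "q": joint angles; "qd": joint speeds; "joint_efforts": joint torques, N m; "ee_pos": TCP position; "tcp_rot": TCP orientation; "wrist_force": force on the tool from outside, world axes, zero at the start; "torque": the same for the moment, N m; "opening": finger opening in m; "grasp_force": force on a finger pad.
Only numpy, scipy, OpenCV 4.12 (cv2) and the standard library are available. Lean on these libraries where they do the work, as an engineer would, in place of code of your own. Each camera call takes 0.05 s, during which the arm holds its last target. There are 200 camera calls.

## Working session

There is one attempt and no reset: what is moved stays moved. The work goes in short steps, Python scripts to look and compute and a tool call to move; the robot and the scene stay as the last step left them, time stands still between calls to the robot, and variables do not carry over. Pictures are saved under pics/ and viewed, at most 10 in all, crops included, and the job is handed in when it is done.

Besides the shell and the picture viewer there is one more tool, called after "Emit:" in YAML: its name, and indented under it one key for each argument. arm_command: Moves the arm, as the interface text tells. Its arguments: {"type":"object","properties":{"series":{"type":"array"},"hand":{"type":"number"},"grip_force":{"type":"number"}},"required":["series"]}

```bash
ls; mkdir -p pics
cat > h.py <<'E'
import numpy as np, cv2
from scipy.spatial.transform import Rotation as R
from workcell import bot
def ray(c,uv):
    K=np.array(c["camera_matrix"]); d=np.linalg.inv(K)@[uv[0],uv[1],1.]
    o=np.array(c["orientation"],float)
    return np.array(c["xyz"]),d*[1,-1,-1],o
E
python3 - <<'E'
from h import *
for n in("scene","top"):
    c=bot.camera(n); cv2.imwrite(f"pics/{n}0.png",c["color"])
    print(n,{k:v for k,v in c.items() if k!="color"})
    for t in ["pan","pan_handle","tin","tin_mouth","outer_cap","neck_top","knob_top","nut_1","jar","pepper_mill","spice_jar","timer","tape"]:
        r=bot.mark_of(n,t); print(t,[(np.round(x["location"],1).tolist(),round(x["confidence"],2)) for x in r[:4]])
print(bot.get_obs())
E
```

```text
pics
scene {'camera_matrix': array([[360.86489249,   0.        , 254.76905272],
       [  0.        , 360.86489249, 192.98846325],
       [  0.        ,   0.        ,   1.        ]]), 'xyz': array([0.15781555, 0.86898793, 0.77866631]), 'orientation': array([ 5.46791600e+01, -8.36586453e-02, -1.55062692e+02])}
pan [([242.6, 266.5], 0.79)]
pan_handle [([253.5, 281.7], 0.69)]
tin [([270.1, 221.3], 0.61)]
tin_mouth [([272.0, 206.6], 0.97), ([298.3, 179.1], 0.17)]
outer_cap [([328.6, 172.7], 0.66), ([299.2, 180.5], 0.63)]
neck_top [([298.9, 171.9], 0.7), ([221.1, 204.2], 0.63)]
knob_top [([299.1, 168.7], 0.61), ([270.7, 217.8], 0.29)]
nut_1 [([245.0, 258.6], 0.53), ([243.7, 255.4], 0.5), ([244.5, 261.0], 0.38)]
jar [([240.6, 183.8], 0.55)]
pepper_mill [([207.0, 222.1], 0.92), ([273.2, 205.9], 0.66)]
spice_jar [([223.6, 205.9], 0.62)]
timer [([289.9, 239.3], 0.7)]
tape [([329.4, 173.7], 0.75)]
top {'camera_matrix': array([[481.8671518 ,   0.        , 255.77110344],
       [  0.        , 481.8671518 , 201.23747506],
       [  0.        ,   0.        ,   1.        ]]), 'xyz': array([ 0.38367
[... 709 characters left out ...]
e [([373.4, 257.1], 0.88)]
{'time': 1.4, 'q': array([-7.55724915e+01,  4.98114485e+00,  1.00768472e+01,  9.50991456e+01,
        1.35843852e-03,  8.99990169e+01]), 'qd': array([ 0.11076502, -0.01470305,  0.02681187,  0.02093525, -0.01096927,
       -0.07677648]), 'joint_efforts': array([ 4.47725279e-04, -5.20102715e+01,  4.64858544e+01,  1.77430768e-03,
        2.25898395e-05,  5.10597900e-06]), 'ee_pos': array([ 0.13704018, -0.5326473 ,  0.23125034]), 'tcp_rot': array([-1.79996557e+02, -1.35849760e-03,  1.44284915e+01]), 'wrist_force': array([-0.77197671, -0.56514982,  0.82723315]), 'torque': array([ 0.0275287 , -0.03083089, -0.0041035 ]), 'grasp_force': 0.0, 'opening': 0.08582500888637466}
```

View pics/scene0.png

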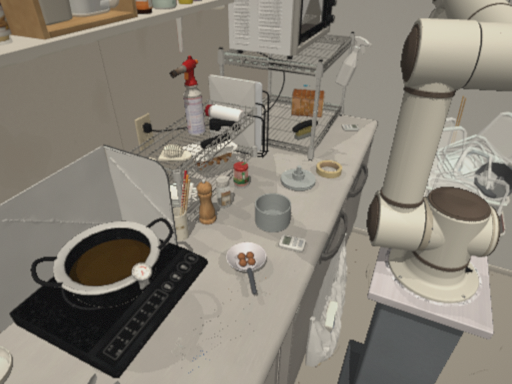

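View pics/top0.png

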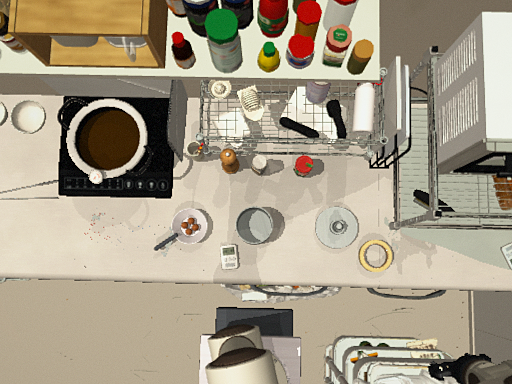

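The top view shows the pan at (190,225) with its handle going lower-left to (157,249). The tin is at (254,226), the nested lids at (336,228) and the timer at (230,256). The networks agree with this, so next I turn these pixels into positions.

```bash
cat > h.py <<'E'
import numpy as np, cv2
from scipy.spatial.transform import Rotation as R
from workcell import bot
def hit(c,uv,z):
    d=np.linalg.inv(c["camera_matrix"])@[uv[0],uv[1],1.]
    d=R.from_euler("xyz",c["orientation"],degrees=True).as_matrix()@(d*[1,-1,-1])
    p=np.array(c["xyz"]); return p+d*(z-p[2])/d[2]
def find(targets,cams=("top","scene"),k=2):
    for n in cams:
        c=bot.camera(n)
        for t,z in targets.items():
            print(n,t,[(np.round(1000*hit(c,x["location"],z)[:2],1).tolist(),round(x["confidence"],2)) for x in bot.mark_of(n,t)[:k]])
E
python3 - <<'E'
from h import *
T={"pan":0,"pan_handle":.026,"tin":0,"tin_mouth":.075,"outer_cap":.016,"neck_top":.043,"knob_top":.070,"jar":0,"pepper_mill":0,"spice_jar":0,"timer":0,"tape":0}
find(T); find({k:T[k] for k in ("pan","pan_handle","tin_mouth","neck_top","knob_top")})
# rectified top view at z=0.03: 1px=1mm, x up, y left ; x .2-.65, y -.3..+.4
c=bot.camera("top"); P=[(.65,.3),(.65,-.3),(.2,-.3),(.2,.3)]
def proj(p):
    Rm=R.from_euler("xyz",c["orientation"],degrees=True).as_matrix().T
    q=(Rm@(np.array(p)-c["xyz"]))*[1,-1,-1]; q=c["camera_matrix"]@q; return q[:2]/q[2]
src=np.float32([proj((x,y,.03)) for x,y in P]); dst=np.float32([(0,0),(600,0),(600,450),(0,450)])
cv2.imwrite("pics/rect.png",cv2.warpPerspective(c["color"],cv2.getPerspectiveTransform(src,dst),(600,450)))
E
```

```text
top pan [([496.1, 206.6], 0.85)]
top pan_handle [([439.2, 288.5], 0.84)]
top tin [([493.6, 3.0], 0.98)]
top tin_mouth [([496.9, -5.3], 0.84)]
top outer_cap [([502.4, -259.4], 0.74)]
top neck_top [([464.6, 207.1], 0.72), ([485.7, -266.6], 0.65)]
top knob_top [([491.4, -263.3], 0.42)]
top jar [([694.2, -156.0], 0.61)]
top pepper_mill [([695.4, 88.4], 0.76)]
top spice_jar [([497.1, 220.4], 0.71), ([684.2, -23.8], 0.5)]
top timer [([395.8, 79.7], 0.73)]
top tape [([401.6, -387.6], 0.9), ([438.3, 291.6], 0.31)]
scene pan [([495.4, 208.0], 0.81)]
scene pan_handle [([436.7, 280.5], 0.95), ([489.4, -238.3], 0.64)]
scene tin [([502.3, 4.4], 0.87)]
scene tin_mouth [([494.5, 12.2], 0.65)]
scene outer_cap [([489.6, -252.6], 0.59), ([523.1, -342.6], 0.48)]
scene neck_top [([501.0, -298.2], 0.78)]
scene knob_top [([490.1, -259.3], 0.49), ([468.0, 263.2], 0.41)]
scene jar [([693.0, -167.2], 0.97), ([506.2, 173.1], 0.71)]
scene pepper_mill [([696.0, 82.2], 0.9), ([496.1, 190.6], 0.26)]
scene spice_jar [([704.2, -30.6], 0.9)]
scene timer [([410.4, 63.6], 0.68)]
scene tape [([421.4, -381.3], 0.69), ([686.4, -13.3], 0.55)]
top pan [([491.9, 205.1], 0.67), ([490.4, -267.0], 0.33)]
top pan_handle [([441.5, 285.1], 0.63)]
top tin_mouth [([486.6, -5.0], 0.81)]
top neck_top [([498.8, -259.6], 0.81), ([501.2, -263.4], 0.6)]
top knob_top [([498.7, -245.3], 0.64), ([500.3, -259.0], 0.54)]
scene pan [([493.2, 207.9], 0.57)]
scene pan_handle [([437.0, 277.9], 0.72)]
scene tin_mouth [([495.4, 0.9], 0.82)]
scene neck_top [([504.5, -277.8], 0.72)]
scene knob_top [([488.5, -256.9], 0.42)]
```

View pics/rect.png

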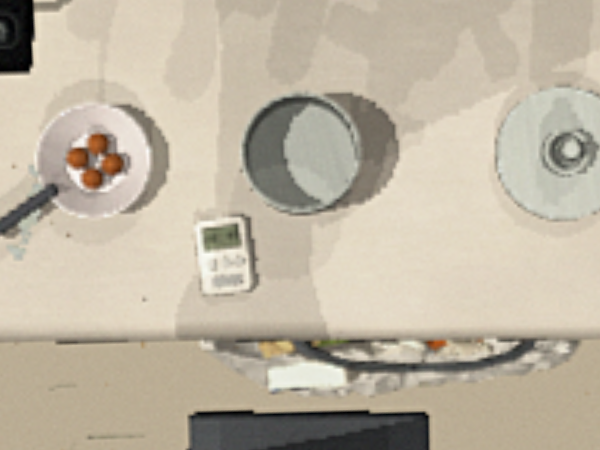

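The rectified view shows the pan centre at (95,160) and the tin at (302,152). The cap's left edge is at 496, and the handle runs toward (0,230). Next I measure the handle axis and its tip, and the circle centres.

```bash
cat >> h.py <<'E'
def proj(c,p):
    Rm=R.from_euler("xyz",c["orientation"],degrees=True).as_matrix().T
    q=(Rm@(np.array(p)-c["xyz"]))*[1,-1,-1]; q=c["camera_matrix"]@q; return q[:2]/q[2]
def rect(c,x0,y0,w,h,z,s=1.):  # x0,y0 = top-left corner in mm (x up, y left)
    P=[(x0,y0),(x0,y0-w),(x0-h,y0-w),(x0-h,y0)]
    src=np.float32([proj(c,(x/1e3,y/1e3,z)) for x,y in P]); dst=np.float32([(0,0),(w*s,0),(w*s,h*s),(0,h*s)])
    return cv2.warpPerspective(c["color"],cv2.getPerspectiveTransform(src,dst),(int(w*s),int(h*s)),flags=cv2.INTER_CUBIC)
def plan(start,wps):  # start/wps: x,y,z (mm), yaw deg -> tool shifts (m) and turn (rad) per call
    p=np.array(start[:3],float); yaw=start[3]
    for w in wps:
        M=R.from_euler("xyz",[180,0,yaw],degrees=True).as_matrix()
        d=np.round(M.T@(np.array(w[:3])-p)/1e3,3); t=round(-np.radians(w[3]-yaw),2)
        print(w,"->",d.tolist(),t)
        p=p+M@d*1e3; yaw-=np.degrees(t)
def now():
    o=bot.get_obs(); return [*(o["ee_pos"]*1e3),o["tcp_rot"][2]],o
E
python3 - <<'E'
from h import *
c=bot.camera("top")
im=rect(c,520,400,250,200,.026,2); g=cv2.cvtColor(im,cv2.COLOR_BGR2GRAY)
m=(g<95).astype(np.uint8); n,l,st,ce=cv2.connectedComponentsWithStats(m)
for i in range(1,n):
    if st[i,4]>300: 
        ys,xs=np.where(l==i); P=np.c_[520-ys/2,400-xs/2]; vx,vy,x0,y0=cv2.fitLine(P.astype(np.float32),cv2.DIST_L2,0,.01,.01).ravel()
        t=(P-[x0,y0])@[vx,vy]; print(st[i],np.degrees(np.arctan2(vy,vx)),(x0,y0),"ends",np.r_[x0,y0]+np.r_[vx,vy]*np.percentile(t,1),np.r_[x0,y0]+np.r_[vx,vy]*np.percentile(t,99))
cv2.imwrite("pics/h.png",im)
im=rect(c,600,120,220,220,.075,2); cv2.imwrite("pics/t.png",im)
im2=rect(c,600,-150,220,220,.019,2); cv2.imwrite("pics/c.png",im2)
for a,(x0,y0),r in((im,(600,120),(110,124)),(im2,(600,-150),(130,140))):
    q=cv2.HoughCircles(cv2.GaussianBlur(cv2.cvtColor(a,cv2.COLOR_BGR2GRAY),(5,5),0),cv2.HOUGH_GRADIENT,1,5,param1=80,param2=15,minRadius=r[0],maxRadius=r[1])
    print([(round(x0-v/2,1),round(y0-u/2,1),rr/2) for u,v,rr in q[0][:4]])
E
python3 -c "
import cv2,numpy as np
a=[cv2.imread('pics/%s.png'%k) for k in 'tc']
h=cv2.imread('pics/h.png')
o=np.zeros((600,800,3),np.uint8);o[:260,:260]=cv2.resize(a[0],(260,260));o[:260,270:530]=cv2.resize(a[1],(260,260));o[:400,:][0:0]
H=cv2.resize(h,(400,320));o[270:590,:400]=H;cv2.imwrite('pics/m1.png',o)"
```

```text
[ 382    8   64   82 1668] 32.515533 (np.float32(496.82523), np.float32(191.85011)) ends [479.77306886 180.98018964] [516.14146172 204.16327673]
[ 339   36   68   79 1803] 33.178364 (np.float32(483.3239), np.float32(211.99501)) ends [465.78864523 200.52970813] [501.89179638 224.13547976]
[ 167  106  149  115 4255] -54.46423 (np.float32(438.10248), np.float32(279.41104)) ends [413.51813986 313.83154461] [462.75434479 244.89599119]
[(np.float32(493.2), np.float32(-1.8), np.float32(56.15)), (np.float32(496.2), np.float32(-2.8), np.float32(57.3)), (np.float32(491.8), np.float32(1.2), np.float32(57.85)), (np.float32(496.2), np.float32(1.8), np.float32(60.05))]
[(np.float32(497.2), np.float32(-263.2), np.float32(68.6)), (np.float32(497.8), np.float32(-265.8), np.float32(65.85)), (np.float32(494.8), np.float32(-264.2), np.float32(69.15))]
```

View pics/m1.png

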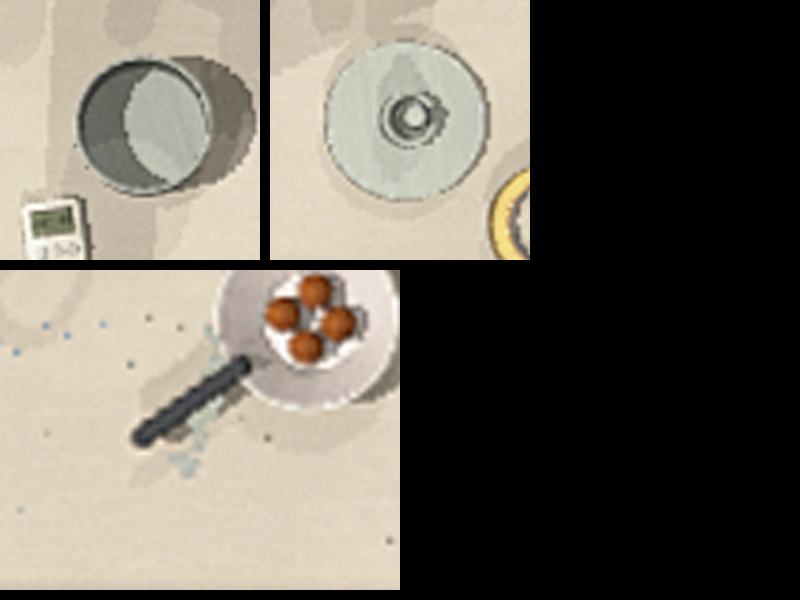

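```bash
python3 -c "
from h import *
s,o=now(); plan(s,[(260,-320,240,50),(350,-90,240,89),(390,150,240,125.5),(411.5,317,120,125.5)])"
```

```text
(260, -320, 240, 50) -> [0.172, -0.175, -0.009] -0.62
(350, -90, 240, 89) -> [0.234, -0.079, 0.0] -0.68
(390, 150, 240, 125.5) -> [0.241, 0.035, 0.0] -0.64
(411.5, 317, 120, 125.5) -> [0.123, 0.115, 0.12] 0.0
```

Emit:
arm_command:
  series:
    - [0.034, -0.035, -0.002, -0.124]
    - [0.069, -0.07, -0.004, -0.248]
    - [0.103, -0.105, -0.006, -0.372]
    - [0.138, -0.14, -0.008, -0.496]
    - [0.172, -0.175, -0.009, -0.62]
  hand: 0.06

```text
time: 3.9
ee_pos: [0.2605, -0.3186, 0.2405]
tcp_rot: [180.0, 0.0, 50.2]
wrist_force: [1.1, -0.2, 0.5]
opening: 0.0598
grasp_force: 0.0
```

Emit:
arm_command:
  series:
    - [0.047, -0.016, 0, -0.136]
    - [0.094, -0.032, 0, -0.272]
    - [0.14, -0.047, 0, -0.408]
    - [0.187, -0.063, 0, -0.544]
    - [0.234, -0.079, 0, -0.68]

```text
time: 4.4
ee_pos: [0.3503, -0.0885, 0.2406]
tcp_rot: [179.9, 0.0, 89.2]
wrist_force: [0.6, -0.6, 0.4]
opening: 0.0603
grasp_force: 0.0
```

Emit:
arm_command:
  series:
    - [0.048, 0.007, 0, -0.128]
    - [0.096, 0.014, 0, -0.256]
    - [0.145, 0.021, 0, -0.384]
    - [0.193, 0.028, 0, -0.512]
    - [0.241, 0.035, 0, -0.64]

```text
time: 4.9
ee_pos: [0.3895, 0.1522, 0.2406]
tcp_rot: [179.9, 0.0, 125.9]
wrist_force: [2.1, -0.3, 0.8]
opening: 0.0602
grasp_force: 0.0
```

Emit:
arm_command:
  series:
    - [0.025, 0.023, 0.024, 0]
    - [0.05, 0.046, 0.048, 0]
    - [0.075, 0.069, 0.072, 0]
    - [0.1, 0.092, 0.096, 0]
    - [0.123, 0.115, 0.12, 0]

```text
time: 5.4
ee_pos: [0.4114, 0.3185, 0.1194]
tcp_rot: [180.0, 0.0, 125.6]
wrist_force: [0.3, 0.5, 0.4]
opening: 0.06
grasp_force: 0.0
```

```bash
python3 -c "
from h import *
s,o=now(); print(s,o['time'],o['wrist_force'],o['opening']); plan(s,[(411.5,317,8,125.5)])"
```

```text
[np.float64(411.4389271948259), np.float64(318.4552457842048), np.float64(119.39454946089128), np.float64(125.61010338927987)] 5.4 [0.32001325 0.53993892 0.37166167] 0.059961479704777505
(411.5, 317, 8, 125.5) -> [-0.001, -0.001, 0.111] 0.0
```

Emit:
arm_command:
  series:
    - [0, 0, 0.035, 0]
    - [-0.001, -0.001, 0.07, 0]
    - [-0.001, -0.001, 0.095, 0]
    - [-0.001, -0.001, 0.107, 0]
    - [-0.001, -0.001, 0.111, 0]

```text
time: 5.9
ee_pos: [0.4109, 0.3151, 0.0084]
tcp_rot: [-179.9, 0.0, 125.6]
wrist_force: [0.1, 0.4, 1.1]
opening: 0.0601
grasp_force: 0.0
```

Emit:
arm_command:
  series:
    - [0, 0, 0, 0]
    - [0, 0, 0, 0]
    - [0, 0, 0, 0]
    - [0, 0, 0, 0]
    - [0, 0, 0, 0]
  hand: 0
  grip_force: 100

```text
time: 6.4
ee_pos: [0.4118, 0.3159, 0.01]
tcp_rot: [179.9, -0.0, 125.6]
wrist_force: [-0.4, 2.2, 1.5]
opening: 0.0081
grasp_force: 97.7
```

Emit:
arm_command:
  series:
    - [0, 0, -0.003, 0]
    - [0, 0, -0.008, 0]
    - [0, 0, -0.015, 0]
    - [0, 0, -0.022, 0]
    - [0, 0, -0.03, 0]

```text
time: 6.9
ee_pos: [0.4113, 0.3155, 0.04]
tcp_rot: [-180.0, -0.0, 125.6]
wrist_force: [0.1, -0.7, -1.0]
opening: 0.0072
grasp_force: 98.1
```

```bash
python3 -c "
from h import *
s,o=now(); print(s,o['time'],o['wrist_force'],o['torque'],o['opening'],o['grasp_force'])
a=bot.camera('scene')['color'][220:310,190:310];b=bot.camera('top')['color'][190:270,130:250]
cv2.imwrite('pics/g1.png',np.hstack([cv2.resize(a,(400,300),interpolation=2),cv2.resize(b,(400,300),interpolation=2)]))"
```

```text
[np.float64(411.34686761977014), np.float64(315.4553285993846), np.float64(39.96044110490088), np.float64(125.57929118734688)] 6.9 [ 0.09378788 -0.68730065 -1.00365482] [ 0.15911266  0.0898441  -0.06249054] 0.007222334252170777 98.11615705490112
```

View pics/g1.png

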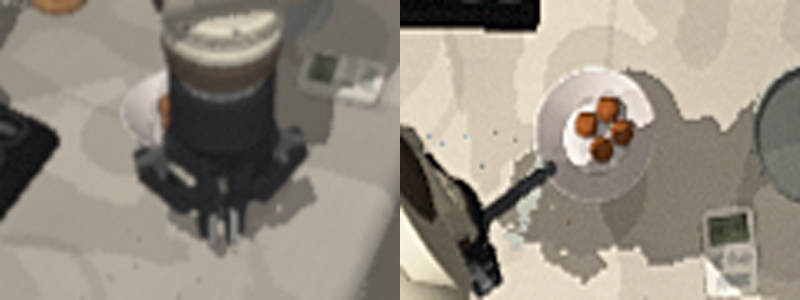

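Only about 8 mm of the handle's end is in the pads, and the opening reads 7 mm where the bar is 14 mm thick. I don't trust that grip, so I'll set the pan down and regrip slightly deeper.

Emit:
arm_command:
  series:
    - [0, 0, 0.008, 0]
    - [0, 0, 0.015, 0]
    - [0, 0, 0.022, 0]
    - [0, 0, 0.028, 0]
    - [0, 0, 0.031, 0]

```text
time: 7.5
ee_pos: [0.411, 0.3154, 0.0073]
tcp_rot: [-179.9, -0.0, 125.6]
wrist_force: [-1.5, 1.0, 2.1]
opening: 0.0082
grasp_force: 98.5
```

Emit:
arm_command:
  series:
    - [0, 0, 0, 0]
    - [0, 0, 0, 0]
    - [-0.002, 0, 0, 0]
    - [-0.004, 0, 0, 0]
    - [-0.006, 0, 0, 0]
  hand: 0.04

```text
time: 8.0
ee_pos: [0.4151, 0.3105, 0.0085]
tcp_rot: [180.0, 0.0, 125.6]
wrist_force: [0.6, 0.3, 0.2]
opening: 0.0397
grasp_force: 0.0
```

Emit:
arm_command:
  series:
    - [0, 0, 0, 0]
    - [0, 0, 0, 0]
    - [0, 0, 0, 0]
    - [0, 0, 0, 0]
    - [0, 0, 0, 0]
  hand: 0
  grip_force: 60

```text
time: 8.5
ee_pos: [0.415, 0.3106, 0.0083]
tcp_rot: [180.0, 0.0, 125.6]
wrist_force: [0.2, -1.2, 0.5]
opening: 0.0109
grasp_force: 58.4
```

Emit:
arm_command:
  series:
    - [0, 0, -0.003, 0]
    - [0, 0, -0.008, 0]
    - [0, 0, -0.015, 0]
    - [0, 0, -0.022, 0]
    - [0, 0, -0.03, 0]

```text
time: 9.0
ee_pos: [0.4149, 0.3107, 0.0391]
tcp_rot: [180.0, -0.0, 125.6]
wrist_force: [-0.3, 0.3, -2.1]
opening: 0.011
grasp_force: 58.6
```

```bash
python3 -c "
from h import *
s,o=now(); print(s,o['time'],o['wrist_force'],o['torque'],o['opening'],o['grasp_force'])
c=bot.camera('top'); print([ (1000*hit(c,x['location'],.035)[:2],x['confidence']) for x in bot.mark_of('top','pan')[:1]])
im=rect(c,560,320,180,160,.06,2);cv2.imwrite('pics/p.png',im)
q=cv2.HoughCircles(cv2.GaussianBlur(cv2.cvtColor(im,6),(5,5),0),3,1,5,param1=80,param2=15,minRadius=106,maxRadius=126)
print([(560-v/2,320-u/2,r/2) for u,v,r in q[0][:3]])"
```

```text
[np.float64(414.8872985071271), np.float64(310.68563013017086), np.float64(39.056773050913066), np.float64(125.58263237224938)] 9.0 [-0.34788079  0.31652612 -2.11262982] [0.06641038 0.09761899 0.00897677] 0.0109717098308585 58.556490540504456
[(array([498.15469506, 210.70829668]), 0.7)]
[(np.float32(488.25), np.float32(202.75), np.float32(55.7)), (np.float32(484.75), np.float32(203.25), np.float32(58.15)), (np.float32(482.25), np.float32(205.75), np.float32(57.75))]
```

```bash
python3 -c "
from h import *
s,o=now(); plan(s,[(415,311,140,s[3]),(418,207,140,s[3]),(421,102,140,s[3]),(421,102,101,s[3])])"
```

```text
(415, 311, 140, np.float64(125.58295859366783)) -> [0.0, -0.0, -0.1] -0.0
(418, 207, 140, np.float64(125.58295859366783)) -> [-0.086, -0.059, -0.0] -0.0
(421, 102, 140, np.float64(125.58295859366783)) -> [-0.087, -0.058, -0.0] -0.0
(421, 102, 101, np.float64(125.58295859366783)) -> [-0.0, -0.0, 0.039] -0.0
```

Emit:
arm_command:
  series:
    - [0, 0, -0.01, 0]
    - [0, 0, -0.035, 0]
    - [0, 0, -0.06, 0]
    - [0, 0, -0.085, 0]
    - [0, 0, -0.1, 0]

```text
time: 9.6
ee_pos: [0.4153, 0.3109, 0.1406]
tcp_rot: [179.9, -0.0, 125.6]
wrist_force: [-0.3, 1.4, -2.1]
opening: 0.0108
grasp_force: 58.5
```

Emit:
arm_command:
  series:
    - [-0.007, -0.005, 0, 0]
    - [-0.022, -0.015, 0, 0]
    - [-0.042, -0.029, 0, 0]
    - [-0.064, -0.044, 0, 0]
    - [-0.086, -0.059, 0, 0]

```text
time: 10.1
ee_pos: [0.4159, 0.2039, 0.1364]
tcp_rot: [-179.8, -0.0, 125.6]
wrist_force: [1.4, 0.6, -1.0]
opening: 0.0113
grasp_force: 58.6
```

Emit:
arm_command:
  series:
    - [-0.022, -0.015, 0, 0]
    - [-0.044, -0.029, 0, 0]
    - [-0.065, -0.043, 0, 0]
    - [-0.08, -0.053, 0, 0]
    - [-0.087, -0.058, 0, 0]

```text
time: 10.6
ee_pos: [0.4193, 0.0994, 0.1368]
tcp_rot: [-179.9, -0.0, 125.5]
wrist_force: [-0.2, 0.2, -1.3]
opening: 0.0107
grasp_force: 58.5
```

Emit:
arm_command:
  series:
    - [0, 0, 0.007, 0]
    - [0, 0, 0.018, 0]
    - [0, 0, 0.03, 0]
    - [0, 0, 0.037, 0]
    - [0, 0, 0.039, 0]

```text
time: 11.1
ee_pos: [0.4197, 0.1022, 0.0977]
tcp_rot: [-179.9, -0.0, 125.6]
wrist_force: [-0.4, 0.1, -1.0]
opening: 0.0111
grasp_force: 58.6
```

```bash
python3 -c "
from h import *
s,o=now(); print(s,o['time'],o['wrist_force'],o['torque'],o['opening'],o['grasp_force'])
a=bot.camera('scene')['color'][150:270,200:360];b=bot.camera('top')['color'][170:290,170:330]
cv2.imwrite('pics/g2.png',np.hstack([cv2.resize(a,(400,300),interpolation=2),cv2.resize(b,(400,300),interpolation=2)]))"
```

```text
[np.float64(419.6662709868017), np.float64(102.15998356589246), np.float64(97.7428864914438), np.float64(125.63632346976503)] 11.1 [-0.41689892  0.12824276 -1.00056817] [0.17808391 0.10518101 0.03410073] 0.011067063265246794 58.60930144786835
```

View pics/g2.png

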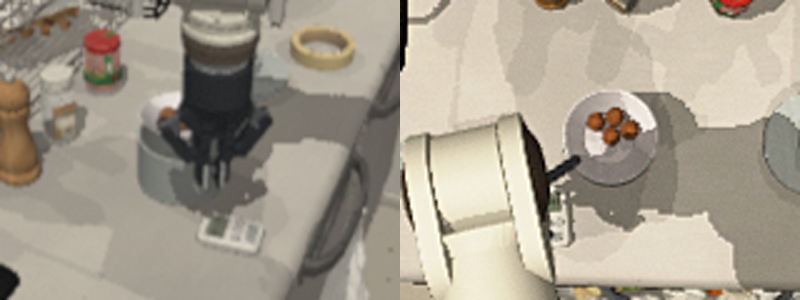

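The pan is level above the tin and all four nuts are in it. Now I loosen the grip so it can droop.

Emit:
arm_command:
  series:
    - [0, 0, 0, 0]
    - [0, 0, 0, 0]
    - [0, 0, 0, 0]
    - [0, 0, 0, 0]
    - [0, 0, 0, 0]
  grip_force: 20

```text
time: 11.7
ee_pos: [0.4205, 0.1018, 0.0994]
tcp_rot: [180.0, 0.0, 125.6]
wrist_force: [0.5, -0.6, -2.1]
opening: 0.0109
grasp_force: 58.6
```

```bash
cat >> h.py <<'E'
def shot(name,a=(150,270,200,360),b=(170,290,170,330)):
    s,o=now(); print(np.round(s,1),o['time'],"F",np.round(o['wrist_force'],1),"T",np.round(o['torque'],2),"open",round(o['opening'],4),round(o['grasp_force'],1))
    A,B=[bot.camera(n)['color'][k[0]:k[1],k[2]:k[3]] for n,k in (('scene',a),('top',b))]
    cv2.imwrite(f'pics/{name}.png',np.hstack([cv2.resize(A,(400,300),interpolation=2),cv2.resize(B,(400,300),interpolation=2)]))
E
python3 -c "
from h import *
shot('g3')
c=bot.camera('top')
for n in ('pan','pan_handle','nut_1','tin_mouth'):
    print(n,[(np.round(x['location'],0).tolist(),round(x['confidence'],2)) for x in bot.mark_of('top',n)[:5]])
"
```

```text
[420.5 101.8  99.4 125.6] 11.7 F [ 0.5 -0.6 -2.1] T [ 0.15  0.09 -0.  ] open 0.0109 58.6
pan [([252.0, 222.0], 0.61), ([333.0, 226.0], 0.38)]
pan_handle [([228.0, 243.0], 0.67)]
nut_1 [([249.0, 218.0], 0.54), ([254.0, 222.0], 0.48), ([260.0, 221.0], 0.45), ([255.0, 216.0], 0.43)]
tin_mouth [([340.0, 227.0], 0.61), ([338.0, 226.0], 0.6)]
```

Emit:
arm_command:
  series:
    - [0, 0, 0, 0]
    - [0, 0, 0, 0]
    - [0, 0, 0, 0]
    - [0, 0, 0, 0]
    - [0, 0, 0, 0]
  hand: 0
  grip_force: 20

```text
time: 12.55
ee_pos: [0.4204, 0.1018, 0.0993]
tcp_rot: [-180.0, 0.0, 125.6]
wrist_force: [0.2, 0.6, -2.1]
opening: 0.0112
grasp_force: 58.6
```

```bash
python3 -c "
from h import *
shot('g3')
c=bot.camera('top')
for n in ('pan','pan_handle','nut_1'):
    print(n,[(np.round(x['location'],0).tolist(),round(x['confidence'],2)) for x in bot.mark_of('top',n)[:5]])
"
```

```text
[420.4 101.8  99.3 125.6] 12.55 F [ 0.2  0.6 -2.1] T [0.14 0.1  0.01] open 0.0112 58.6
pan [([252.0, 225.0], 0.56)]
pan_handle [([231.0, 243.0], 0.93)]
nut_1 [([255.0, 215.0], 0.53), ([249.0, 215.0], 0.53), ([251.0, 222.0], 0.52), ([262.0, 221.0], 0.5)]
```

Emit:
arm_command:
  series:
    - [0, 0, 0, 0]
    - [0, 0, 0, 0]
    - [0, 0, 0, 0]
    - [0, 0, 0, 0]
    - [0, 0, 0, 0]
  hand: 0.0125
  grip_force: 20

```text
time: 13.35
ee_pos: [0.4204, 0.1019, 0.0993]
tcp_rot: [180.0, -0.0, 125.6]
wrist_force: [-1.1, 0.5, -0.1]
opening: 0.0125
grasp_force: 21.4
```

```bash
python3 -c "
from h import *
shot('g3')
c=bot.camera('top')
for n in ('pan','pan_handle','nut_1'):
    print(n,[(np.round(x['location'],0).tolist(),round(x['confidence'],2)) for x in bot.mark_of('top',n)[:5]])
"
```

```text
[420.4 101.9  99.3 125.6] 13.35 F [-1.1  0.5 -0.1] T [0.23 0.11 0.02] open 0.0125 21.4
pan [([252.0, 225.0], 0.95)]
pan_handle [([229.0, 242.0], 0.83)]
nut_1 [([247.0, 221.0], 0.63), ([254.0, 219.0], 0.5), ([257.0, 221.0], 0.47), ([254.0, 224.0], 0.46), ([250.0, 227.0], 0.3)]
```

Emit:
arm_command:
  series:
    - [0, 0, 0, 0]
    - [0, 0, 0, 0]
    - [0, 0, 0, 0]
    - [0, 0, 0, 0]
    - [0, 0, 0, 0]
  hand: 0.0131

```text
time: 14.15
ee_pos: [0.4204, 0.1018, 0.0993]
tcp_rot: [180.0, -0.0, 125.6]
wrist_force: [-0.9, 0.9, -0.6]
opening: 0.0131
grasp_force: 10.7
```

```bash
python3 -c "
from h import *
shot('g4')
c=bot.camera('top')
for n in ('pan','pan_handle','nut_1'):
    print(n,[(np.round(x['location'],0).tolist(),round(x['confidence'],2)) for x in bot.mark_of('top',n)[:5]])
"
```

```text
[420.4 101.8  99.3 125.6] 14.15 F [-0.9  0.9 -0.6] T [0.18 0.12 0.02] open 0.0131 10.7
pan []
pan_handle [([228.0, 243.0], 0.59)]
nut_1 [([252.0, 218.0], 0.59), ([259.0, 223.0], 0.56), ([252.0, 220.0], 0.5), ([252.0, 224.0], 0.49), ([253.0, 226.0], 0.16)]
```

Emit:
arm_command:
  series:
    - [0, 0, 0, 0]
    - [0, 0, 0, 0]
    - [0, 0, 0, 0]
    - [0, 0, 0, 0]
    - [0, 0, 0, 0]
  hand: 0.0134

```text
time: 14.95
ee_pos: [0.4204, 0.1018, 0.0993]
tcp_rot: [-180.0, 0.0, 125.6]
wrist_force: [-0.0, 0.5, -1.1]
opening: 0.0134
grasp_force: 6.2
```

```bash
python3 -c "
from h import *
shot('g5')
c=bot.camera('top')
for n in ('pan','pan_handle','nut_1'):
    print(n,[(np.round(x['location'],0).tolist(),round(x['confidence'],2)) for x in bot.mark_of('top',n)[:5]])
"
```

```text
[420.4 101.8  99.3 125.6] 14.95 F [-0.   0.5 -1.1] T [0.17 0.09 0.04] open 0.0134 6.2
pan [([254.0, 226.0], 0.82)]
pan_handle [([228.0, 241.0], 0.59), ([247.0, 217.0], 0.37)]
nut_1 [([248.0, 219.0], 0.56), ([252.0, 224.0], 0.52), ([253.0, 216.0], 0.47), ([259.0, 225.0], 0.43)]
```

View pics/g5.png

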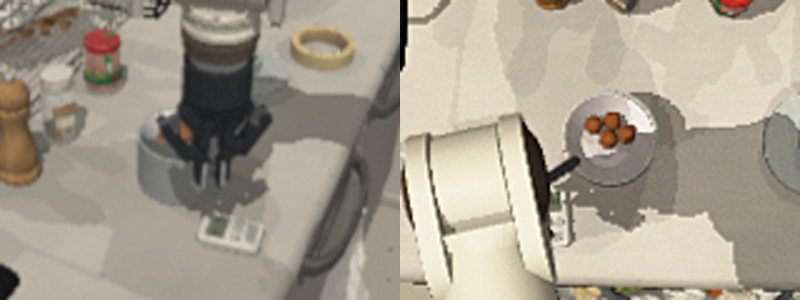

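Emit:
arm_command:
  series:
    - [0, 0, 0, 0]
    - [0, 0, 0, 0]
    - [0, 0, 0, 0]
    - [0, 0, 0, 0]
    - [0, 0, 0, 0]
  hand: 0.0136

```text
time: 15.75
ee_pos: [0.4204, 0.1018, 0.0993]
tcp_rot: [180.0, -0.0, 125.6]
wrist_force: [-0.1, 1.6, -0.2]
opening: 0.0134
grasp_force: 3.6
```

```bash
python3 -c "
from h import *
shot('g6')
c=bot.camera('top')
for n in ('pan','pan_handle','nut_1'):
    print(n,[(np.round(x['location'],0).tolist(),round(x['confidence'],2)) for x in bot.mark_of('top',n)[:5]])
"
```

```text
[420.4 101.8  99.3 125.6] 15.75 F [-0.1  1.6 -0.2] T [0.07 0.12 0.  ] open 0.0134 3.6
pan [([250.0, 225.0], 0.87)]
pan_handle [([228.0, 240.0], 0.91), ([336.0, 230.0], 0.63), ([260.0, 170.0], 0.26)]
nut_1 [([258.0, 223.0], 0.49), ([256.0, 217.0], 0.48), ([246.0, 220.0], 0.45), ([252.0, 224.0], 0.45)]
```

View pics/g6.png

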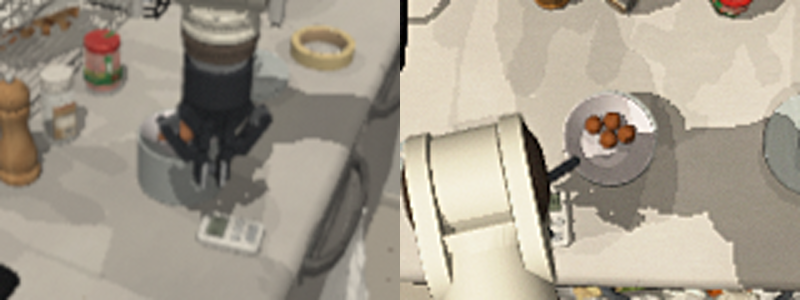

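Both views show the pan drooped a little into the tin's mouth, with the nuts sliding to the far side. The grip is now weak enough for it to pivot. I'll raise the handle and ease it back.

Emit:
arm_command:
  series:
    - [0.004, 0, -0.008, 0]
    - [0.008, 0, -0.016, 0]
    - [0.012, 0, -0.024, 0]
    - [0.016, 0, -0.032, 0]
    - [0.02, 0, -0.04, 0]

```text
time: 16.55
ee_pos: [0.4086, 0.1187, 0.1404]
tcp_rot: [180.0, -0.0, 125.6]
wrist_force: [0.4, -0.2, 0.2]
opening: 0.0137
grasp_force: 0.0
```

Emit:
arm_command:
  series:
    - [0, 0, -0.008, 0]
    - [0, 0, -0.016, 0]
    - [0, 0, -0.024, 0]
    - [0, 0, -0.032, 0]
    - [0, 0, -0.04, 0]

```text
time: 17.05
ee_pos: [0.4088, 0.118, 0.18]
tcp_rot: [180.0, -0.0, 125.6]
wrist_force: [0.1, -0.1, 0.2]
opening: 0.0134
grasp_force: 0.0
```

```bash
python3 -c "
from h import *
shot('g7')
for cam in ('top','scene'):
  for n in ('pan','pan_handle','nut_1'):
    print(cam,n,[(np.round(x['location'],0).tolist(),round(x['confidence'],2)) for x in bot.mark_of(cam,n)[:5]])
"
```

```text
[408.8 118.  180.  125.6] 17.05 F [ 0.1 -0.1  0.2] T [0.02 0.04 0.01] open 0.0134 0.0
top pan [([242.0, 232.0], 0.97)]
top pan_handle []
top nut_1 [([243.0, 223.0], 0.57), ([249.0, 222.0], 0.53), ([251.0, 226.0], 0.51), ([248.0, 230.0], 0.36)]
scene pan [([277.0, 216.0], 0.58)]
scene pan_handle [([283.0, 210.0], 0.73)]
scene nut_1 []
```

The pan slipped out of the loose grip. I'll back the arm off and look.

Emit:
arm_command:
  series:
    - [0.02, 0, 0, 0]
    - [0.05, 0, -0.01, 0]
    - [0.08, 0, -0.02, 0]
    - [0.11, 0, -0.02, 0]
    - [0.13, 0, -0.02, 0]
  hand: 0.05
  grip_force: 60

```text
time: 17.95
ee_pos: [0.3321, 0.225, 0.1994]
tcp_rot: [180.0, -0.0, 125.6]
wrist_force: [0.3, 0.3, -1.1]
opening: 0.05
grasp_force: 0.0
```

```bash
python3 -c "
from h import *
shot('g8',(165,255,200,320),(180,270,190,310))
for cam in ('top','scene'):
  for n in ('pan','pan_handle','nut_1','tin_mouth','tin'):
    print(cam,n,[(np.round(x['location'],0).tolist(),round(x['confidence'],2)) for x in bot.mark_of(cam,n)[:5]])
"
```

```text
[332.1 225.  199.4 125.6] 17.95 F [ 0.3  0.3 -1.1] T [ 0.   -0.01 -0.04] open 0.05 0.0
top pan [([245.0, 230.0], 0.93), ([252.0, 229.0], 0.68)]
top pan_handle [([221.0, 242.0], 0.85)]
top nut_1 [([241.0, 225.0], 0.59), ([245.0, 232.0], 0.52), ([248.0, 223.0], 0.44), ([252.0, 227.0], 0.38)]
top tin_mouth [([244.0, 227.0], 0.59), ([254.0, 227.0], 0.5), ([303.0, 172.0], 0.21)]
top tin [([253.0, 227.0], 0.81)]
scene pan [([274.0, 215.0], 0.49)]
scene pan_handle [([282.0, 212.0], 0.53)]
scene nut_1 []
scene tin_mouth [([271.0, 208.0], 0.66)]
scene tin [([272.0, 221.0], 0.78)]
```

View pics/g8.png

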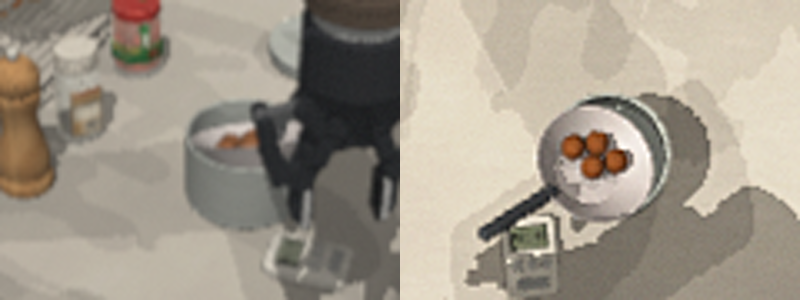

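The pan has nested in the tin's mouth with all four nuts still in it, its handle at crop (555,192)→(485,235). I'll clear the arm from the side view and measure the handle in 3D for a regrip at its very tip.

Emit:
arm_command:
  series:
    - [0.035, -0.015, -0.01, 0]
    - [0.07, -0.03, -0.01, 0]
    - [0.105, -0.045, -0.01, 0]
    - [0.13, -0.055, -0.01, 0]
    - [0.14, -0.06, -0.01, 0]

```text
time: 19.05
ee_pos: [0.2013, 0.3036, 0.2094]
tcp_rot: [180.0, -0.0, 125.7]
wrist_force: [0.9, -0.2, 0.3]
opening: 0.0504
grasp_force: 0.0
```

```bash
python3 -c "
from h import *
C={}
for n in ('top','scene'):
    c=C[n]=bot.camera(n); cv2.imwrite(f'pics/w_{n}.png',c['color'])
    for t in ('pan','pan_handle','tin_mouth','nut_1'): print(n,t,[(np.round(x['location'],1).tolist(),round(x['confidence'],2)) for x in bot.mark_of(n,t)[:4]])
    g=cv2.cvtColor(c['color'],6); a=(200,232,212,262) if n=='top' else (205,215,270,310)
    if n=='scene': a=(190,250,240,330)
    m=(cv2.cvtColor(c['color'],40)[:,:,2]<85).astype(np.uint8); r0,r1,c0,c1=(225,265,205,245) if n=='top' else a
    k,l,st,ce=cv2.connectedComponentsWithStats(m[r0:r1,c0:c1])
    for i in range(1,k):
        if st[i,4]>12:
            ys,xs=np.where(l==i); P=np.float32(np.c_[xs+c0,ys+r0]); vx,vy,x0,y0=cv2.fitLine(P,2,0,.01,.01).ravel(); t=(P-[x0,y0])@[vx,vy]
            print(n,st[i,4],np.round([x0+vx*t.min(),y0+vy*t.min(),x0+vx*t.max(),y0+vy*t.max()],1))
a=C['scene']['color'][185:260,230:330];b=C['top']['color'][195:270,190:290]
cv2.imwrite('pics/g9.png',np.hstack([cv2.resize(a,(400,300),interpolation=2),cv2.resize(b,(400,300),interpolation=2)]))
"
```

```text
top pan [([242.1, 231.6], 0.8), ([253.0, 226.7], 0.28)]
top pan_handle [([222.3, 242.7], 0.72), ([254.5, 226.4], 0.62)]
top tin_mouth [([252.5, 228.3], 0.74), ([337.9, 228.3], 0.26), ([253.6, 227.6], 0.22)]
top nut_1 [([245.0, 229.3], 0.58), ([252.6, 228.7], 0.42), ([241.8, 221.6], 0.39), ([251.3, 222.6], 0.37)]
top 105 [214.2 250.3 236.8 235.7]
scene pan [([275.1, 216.1], 0.8)]
scene pan_handle [([283.3, 211.1], 0.58), ([271.5, 222.3], 0.34)]
scene tin_mouth [([273.9, 204.5], 0.62), ([288.9, 242.5], 0.59)]
scene nut_1 [([297.4, 180.6], 0.75), ([299.2, 170.6], 0.49)]
scene 46 [277.6 208.4 286.2 215.9]
scene 143 [323.9 228.8 326.6 249.3]
```

```bash
python3 -c "
from h import *
T,S=bot.camera('top'),bot.camera('scene')
def tri(a,b):
    from scipy.optimize import least_squares
    r=least_squares(lambda p:np.r_[proj(T,p)-a,proj(S,p)-b],[.45,.1,.1]); return np.round(r.x*1e3,1),round(float(np.abs(r.fun).max()),1)
for n,a,b in (('tip',(214.8,249.9),(285.9,215.6)),('mid',(222.3,242.7),(283.3,211.3)),('near',(236.5,235.9),(277.9,208.7)),('pan?',(242.1,231.6),(275.1,216.1))): print(n,tri(a,b))
for z in (.085,.1,.12): print(z,np.round(1e3*hit(T,(214.5,250.1),z),1),np.round(1e3*hit(T,(236.6,235.8),z),1))
print('tip in plane search'); 
for z in (.08,.1,.12,.14):
  p=hit(T,(214.5,250.1),z); print(z,np.round(proj(S,p),1))
"
```

```text
tip (array([412.4, 110.7, 137.2]), 0.0)
mid (array([431.5,  88.9, 131.2]), 1.0)
near (array([458.4,  50.1, 103.9]), 0.4)
pan? (array([473.3,  35.1,  59.1]), 0.0)
0.085 [412.9 116.9  85. ] [458.4  50.4  85. ]
0.1 [412.6 115.4 100. ] [457.6  49.6 100. ]
0.12 [412.2 113.3 120. ] [456.6  48.5 120. ]
tip in plane search
0.08 [283.9 232.2]
0.1 [284.6 226.6]
0.12 [285.3 220.9]
0.14 [286. 215.]
```

View pics/g9.png

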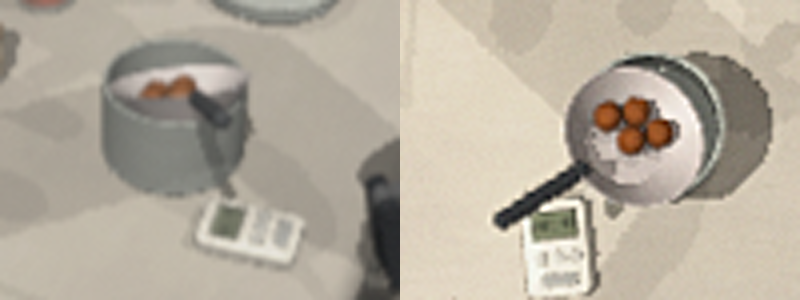

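Viewed: the pan hangs in the tin's mouth with its handle rising toward the camera, from (190,95) to (228,120) in the crop, at about 23°. All four nuts are on the far side. I'll regrip lightly at the tip, with just the fingertips, so it pivots as I lift.

```bash
python3 -c "
from h import *
s,o=now(); plan(s,[(310,205,210,127.2),(410,114,200,127.2),(410,114,128,127.2)])"
```

```text
(310, 205, 210, 127.2) -> [-0.141, 0.03, -0.001] -0.03
(410, 114, 200, 127.2) -> [-0.133, 0.025, 0.01] 0.0
(410, 114, 128, 127.2) -> [-0.0, -0.0, 0.072] 0.0
```

Emit:
arm_command:
  series:
    - [-0.028, 0.006, 0, -0.006]
    - [-0.056, 0.012, 0, -0.012]
    - [-0.085, 0.018, 0, -0.018]
    - [-0.113, 0.024, 0, -0.024]
    - [-0.141, 0.03, -0.001, -0.03]

```text
time: 20.15
ee_pos: [0.3101, 0.2045, 0.2103]
tcp_rot: [180.0, 0.0, 127.3]
wrist_force: [0.8, 0.8, 0.7]
opening: 0.0499
grasp_force: 0.0
```

Emit:
arm_command:
  series:
    - [-0.03, 0.006, 0.002, 0]
    - [-0.06, 0.012, 0.004, 0]
    - [-0.09, 0.018, 0.006, 0]
    - [-0.118, 0.022, 0.008, 0]
    - [-0.133, 0.025, 0.01, 0]

```text
time: 20.65
ee_pos: [0.411, 0.1133, 0.2]
tcp_rot: [-180.0, 0.0, 127.2]
wrist_force: [0.1, 0.6, -1.2]
opening: 0.0503
grasp_force: 0.0
```

Emit:
arm_command:
  series:
    - [0, 0, 0.015, 0]
    - [0, 0, 0.035, 0]
    - [0, 0, 0.055, 0]
    - [0, 0, 0.068, 0]
    - [0, 0, 0.072, 0]

```text
time: 21.15
ee_pos: [0.4092, 0.1147, 0.127]
tcp_rot: [-179.9, -0.0, 127.3]
wrist_force: [-0.2, -0.2, 0.1]
opening: 0.0499
grasp_force: 0.0
```

Emit:
arm_command:
  series:
    - [0, 0, 0, 0]
    - [0, 0, 0, 0]
    - [0, 0, 0, 0]
    - [0, 0, 0, 0]
    - [0, 0, 0, 0]
  hand: 0.013
  grip_force: 20

```text
time: 21.65
ee_pos: [0.41, 0.115, 0.1287]
tcp_rot: [180.0, 0.0, 127.3]
wrist_force: [0.0, 1.1, -0.8]
opening: 0.0135
grasp_force: 4.6
```

Emit:
arm_command:
  series:
    - [0, 0, 0, 0]
    - [0, 0, 0, 0]
    - [0, 0, -0.003, 0]
    - [0, 0, -0.006, 0]
    - [0, 0, -0.01, 0]
  hand: 0.0128

```text
time: 22.15
ee_pos: [0.4098, 0.1146, 0.1383]
tcp_rot: [-180.0, 0.0, 127.3]
wrist_force: [2.6, -3.6, -3.3]
opening: 0.0128
grasp_force: 5.8
```

Emit:
arm_command:
  series:
    - [0, 0, -0.006, 0]
    - [0, 0, -0.012, 0]
    - [0, 0, -0.018, 0]
    - [0, 0, -0.024, 0]
    - [0, 0, -0.03, 0]

```text
time: 22.65
ee_pos: [0.4098, 0.115, 0.169]
tcp_rot: [180.0, -0.0, 127.3]
wrist_force: [0.8, -0.7, -0.8]
opening: 0.0132
grasp_force: 5.7
```

```bash
cat >> h.py <<'E'
def look(names=('pan','pan_handle','nut_1')):
    s,o=now(); print(np.round(s,1),o['time'],"F",np.round(o['wrist_force'],1),"T",np.round(o['torque'],2),"open",round(o['opening'],4),round(o['grasp_force'],1))
    for cam in ('top','scene'):
        bot.camera(cam)
        for n in names: print(cam,n,[(np.round(x['location'],0).tolist(),round(x['confidence'],2)) for x in bot.mark_of(cam,n)[:5]])
E
python3 -c "
from h import *
look()"
```

```text
[409.8 115.  169.  127.3] 22.65 F [ 0.8 -0.7 -0.8] T [-0.07 -0.07  0.01] open 0.0132 5.7
top pan [([241.0, 234.0], 0.76)]
top pan_handle [([222.0, 246.0], 0.78)]
top nut_1 [([240.0, 224.0], 0.63), ([240.0, 233.0], 0.43), ([240.0, 224.0], 0.38), ([248.0, 230.0], 0.36)]
scene pan [([277.0, 213.0], 0.76)]
scene pan_handle [([271.0, 222.0], 0.54), ([285.0, 202.0], 0.53)]
scene nut_1 []
```

Emit:
arm_command:
  series:
    - [0, 0, -0.006, 0]
    - [0, 0, -0.012, 0]
    - [0, 0, -0.018, 0]
    - [0, 0, -0.024, 0]
    - [0, 0, -0.03, 0]
  hand: 0.0126

```text
time: 23.55
ee_pos: [0.4098, 0.1149, 0.199]
tcp_rot: [180.0, 0.0, 127.3]
wrist_force: [0.3, 0.1, -1.6]
opening: 0.0128
grasp_force: 6.7
```

```bash
python3 -c "
from h import *
look()"
```

```text
[409.8 114.9 199.  127.3] 23.55 F [ 0.3  0.1 -1.6] T [-0.04 -0.05 -0.04] open 0.0128 6.7
top pan [([233.0, 237.0], 0.77)]
top pan_handle [([220.0, 244.0], 0.7)]
top nut_1 [([232.0, 229.0], 0.57), ([242.0, 235.0], 0.55), ([236.0, 239.0], 0.44), ([239.0, 230.0], 0.37)]
scene pan [([279.0, 218.0], 0.87), ([284.0, 196.0], 0.48)]
scene pan_handle [([285.0, 196.0], 0.9), ([272.0, 205.0], 0.43)]
scene nut_1 []
```

Emit:
arm_command:
  series:
    - [-0.004, 0, -0.004, 0]
    - [-0.008, 0, -0.008, 0]
    - [-0.012, 0, -0.011, 0]
    - [-0.016, 0, -0.014, 0]
    - [-0.02, 0, -0.017, 0]

```text
time: 24.45
ee_pos: [0.4222, 0.0986, 0.2156]
tcp_rot: [180.0, 0.0, 127.3]
wrist_force: [-0.7, -0.8, -1.0]
opening: 0.0126
grasp_force: 5.5
```

```bash
cat >> h.py <<'E'
def tri(pairs):
    from scipy.optimize import least_squares
    T,S=bot.camera('top'),bot.camera('scene')
    for n in pairs:
        a,b=bot.mark_of('top',n),bot.mark_of('scene',n)
        for x in a[:2]:
            for y in b[:2]:
                r=least_squares(lambda p:np.r_[proj(T,p)-x["location"],proj(S,p)-y["location"]],[.45,.1,.1])
                print(n,np.round(r.x*1e3),"res",np.round(np.abs(r.fun).max(),1),round(x['confidence'],2),round(y['confidence'],2))
E
python3 -c "
from h import *
look(); tri(['pan','pan_handle'])"
```

```text
[422.2  98.6 215.6 127.3] 24.45 F [-0.7 -0.8 -1. ] T [0.01 0.   0.06] open 0.0126 5.5
top pan [([234.0, 240.0], 0.6), ([337.0, 228.0], 0.4), ([256.0, 230.0], 0.26)]
top pan_handle [([224.0, 243.0], 0.67), ([338.0, 228.0], 0.52), ([334.0, 227.0], 0.37), ([262.0, 169.0], 0.24)]
top nut_1 [([254.0, 228.0], 0.59), ([248.0, 232.0], 0.51), ([242.0, 224.0], 0.49), ([250.0, 224.0], 0.43)]
scene pan [([278.0, 215.0], 0.79)]
scene pan_handle [([242.0, 185.0], 0.72), ([283.0, 191.0], 0.65)]
scene nut_1 []
pan [459.  64.  94.] res 0.4 0.57 0.77
pan_handle [437.  77. 202.] res 2.4 0.92 0.9
pan_handle [ 519. -261.  -40.] res 6.3 0.5 0.9
```

Emit:
arm_command:
  series:
    - [-0.01, 0, -0.006, 0]
    - [-0.02, 0, -0.012, 0]
    - [-0.03, 0, -0.016, 0]
    - [-0.04, 0, -0.019, 0]
    - [-0.045, 0, -0.022, 0]

```text
time: 25.65
ee_pos: [0.4499, 0.0621, 0.2375]
tcp_rot: [-180.0, 0.0, 127.2]
wrist_force: [-0.5, 0.6, -0.5]
opening: 0.0125
grasp_force: 2.2
```

```bash
python3 -c "
from h import *
look(); tri(['pan','pan_handle'])"
```

```text
[449.9  62.1 237.5 127.2] 25.65 F [-0.5  0.6 -0.5] T [0.01 0.01 0.01] open 0.0125 2.2
top pan [([230.0, 236.0], 0.42)]
top pan_handle [([236.0, 232.0], 0.37)]
top nut_1 [([264.0, 221.0], 0.61), ([246.0, 214.0], 0.59), ([263.0, 227.0], 0.59), ([230.0, 236.0], 0.41)]
scene pan [([276.0, 209.0], 0.56)]
scene pan_handle [([281.0, 178.0], 0.72)]
scene nut_1 []
pan [454.  67. 110.] res 0.3 0.55 0.81
pan_handle [582. -45. 139.] res 27.4 0.45 0.9
pan_handle [455.  54. 216.] res 1.4 0.43 0.9
```

Nearly upright now, and the nuts look to be in the tin. I tighten the grip first and then lift clear.

Emit:
arm_command:
  series:
    - [0, 0, 0, 0]
    - [0, 0, 0, 0]
    - [0, 0, 0, 0]
    - [0, 0, -0.005, 0]
    - [0, 0, -0.01, 0]
  hand: 0
  grip_force: 40

```text
time: 26.85
ee_pos: [0.4491, 0.0632, 0.2477]
tcp_rot: [-180.0, -0.0, 127.3]
wrist_force: [0.6, 0.7, -0.8]
opening: 0.0089
grasp_force: 37.3
```

Emit:
arm_command:
  series:
    - [0, 0, -0.01, 0]
    - [0, 0, -0.02, 0]
    - [0, 0, -0.032, 0]
    - [0, 0, -0.044, 0]
    - [0, 0, -0.055, 0]

```text
time: 27.35
ee_pos: [0.4493, 0.0632, 0.3037]
tcp_rot: [180.0, 0.0, 127.3]
wrist_force: [0.4, -0.3, -0.8]
opening: 0.009
grasp_force: 37.3
```

```bash
python3 -c "
from h import *
look(); tri(['pan','pan_handle'])
s,o=now();plan(s,[(s[0],s[1]+120,s[2],s[3]),(s[0],s[1]+230,s[2],s[3])])"
```

```text
[449.3  63.2 303.7 127.3] 27.35 F [ 0.4 -0.3 -0.8] T [-0.01  0.    0.03] open 0.009 37.3
top pan [([233.0, 232.0], 0.71)]
top pan_handle [([234.0, 233.0], 0.59)]
top nut_1 [([263.0, 221.0], 0.57), ([264.0, 226.0], 0.51), ([245.0, 217.0], 0.36)]
scene pan [([278.0, 190.0], 0.8), ([297.0, 174.0], 0.5)]
scene pan_handle [([282.0, 157.0], 0.68)]
scene nut_1 [([276.0, 213.0], 0.58), ([272.0, 211.0], 0.4)]
pan [459.  47. 168.] res 0.7 0.58 0.73
pan [469.  55.  44.] res 0.4 0.58 0.66
pan_handle [457.  49. 289.] res 0.7 0.56 0.76
(np.float64(449.14552735371075), np.float64(183.19537579907302), np.float64(302.17483416965933), np.float64(127.29920039666536)) -> [0.095, 0.073, 0.0] -0.0
(np.float64(449.14552735371075), np.float64(293.195375799073), np.float64(302.17483416965933), np.float64(127.29920039666536)) -> [0.088, 0.066, 0.0] -0.0
```

The pan is empty and held, with a load of about 0.8–1 N and nuts seen in the tin. I'll carry it left, set the far rim on the worktop and roll it down flat while backing off.

Emit:
arm_command:
  series:
    - [0.006, 0.014, 0, 0]
    - [0.018, 0.042, 0, 0]
    - [0.031, 0.075, 0, 0]
    - [0.045, 0.108, 0, 0]
    - [0.052, 0.125, 0, 0]

```text
time: 28.55
ee_pos: [0.5183, 0.1834, 0.3012]
tcp_rot: [-180.0, -0.0, 127.4]
wrist_force: [0.6, -0.1, -0.5]
opening: 0.0091
grasp_force: 37.3
```

Emit:
arm_command:
  series:
    - [0, 0, 0.02, 0]
    - [0, 0, 0.05, 0]
    - [0, 0, 0.08, 0]
    - [0, 0, 0.1, 0]
    - [0, 0, 0.107, 0]

```text
time: 29.05
ee_pos: [0.5164, 0.1809, 0.1927]
tcp_rot: [-179.8, -0.1, 127.3]
wrist_force: [0.5, 0.1, -0.8]
opening: 0.009
grasp_force: 37.5
```

Emit:
arm_command:
  series:
    - [0, 0, 0.004, 0]
    - [0, 0, 0.008, 0]
    - [0, 0, 0.012, 0]
    - [0, 0, 0.016, 0]
    - [0, 0, 0.018, 0]
  hand: 0.0112

```text
time: 29.55
ee_pos: [0.5172, 0.1803, 0.1773]
tcp_rot: [180.0, 0.0, 127.3]
wrist_force: [0.4, 0.2, -0.3]
opening: 0.0111
grasp_force: 11.8
```

```bash
python3 -c "
from h import *
look(('nut_1',)); tri(['pan','pan_handle'])"
```

```text
[517.2 180.3 177.3 127.3] 29.55 F [ 0.4  0.2 -0.3] T [ 0.01 -0.01 -0.03] open 0.0111 11.8
top nut_1 [([263.0, 227.0], 0.58), ([244.0, 233.0], 0.5), ([259.0, 221.0], 0.44), ([244.0, 214.0], 0.4)]
scene nut_1 [([272.0, 212.0], 0.53), ([277.0, 211.0], 0.37)]
pan [523. 174.  54.] res 0.8 0.72 0.61
pan_handle [526. 162. 151.] res 1.2 0.82 0.76
```

All four nuts show in the tin. The pan's rim is at the worktop, so now I roll it down.

Emit:
arm_command:
  series:
    - [0.01, 0, 0.003, 0]
    - [0.02, 0, 0.006, 0]
    - [0.03, 0, 0.009, 0]
    - [0.04, 0, 0.012, 0]
    - [0.048, 0, 0.015, 0]

```text
time: 30.55
ee_pos: [0.4873, 0.2194, 0.162]
tcp_rot: [-180.0, 0.0, 127.3]
wrist_force: [-0.2, 0.1, 0.2]
opening: 0.0111
grasp_force: 14.0
```

Emit:
arm_command:
  series:
    - [0.009, 0, 0.004, 0]
    - [0.018, 0, 0.008, 0]
    - [0.027, 0, 0.013, 0]
    - [0.036, 0, 0.019, 0]
    - [0.043, 0, 0.024, 0]

```text
time: 31.05
ee_pos: [0.4614, 0.2533, 0.1376]
tcp_rot: [-180.0, -0.0, 127.3]
wrist_force: [0.1, -0.2, 0.4]
opening: 0.0109
grasp_force: 0.1
```

```bash
python3 -c "
from h import *
look(('nut_1',)); tri(['pan','pan_handle'])"
```

```text
[461.4 253.3 137.6 127.3] 31.05 F [ 0.1 -0.2  0.4] T [-0.04 -0.04 -0.01] open 0.0109 0.1
top nut_1 [([264.0, 222.0], 0.47), ([266.0, 227.0], 0.47), ([244.0, 232.0], 0.42), ([248.0, 215.0], 0.39)]
scene nut_1 [([275.0, 214.0], 0.47)]
pan [507. 196.  12.] res 1.1 0.96 0.71
pan_handle [482. 224. 120.] res 0.8 0.77 0.77
```

Emit:
arm_command:
  series:
    - [0.001, 0, 0.005, 0]
    - [0.003, 0, 0.01, 0]
    - [0.006, 0, 0.015, 0]
    - [0.009, 0, 0.02, 0]
    - [0.012, 0, 0.025, 0]

```text
time: 32.05
ee_pos: [0.4544, 0.2633, 0.1136]
tcp_rot: [179.9, -0.1, 127.3]
wrist_force: [-3.7, 3.2, 5.5]
opening: 0.0113
grasp_force: 6.9
```

```bash
python3 -c "
from h import *
look(('pan',)); tri(['pan','pan_handle'])"
```

```text
[454.4 263.3 113.6 127.3] 32.05 F [-3.7  3.2  5.5] T [0.62 0.46 0.05] open 0.0113 6.9
top pan [([191.0, 219.0], 0.78), ([302.0, 169.0], 0.29)]
scene pan [([244.0, 256.0], 0.59)]
pan [ 682.  -29. -235.] res 13.6 0.67 0.58
pan [508. 195.  27.] res 0.6 0.61 0.58
pan_handle [475. 234. 110.] res 1.2 0.92 0.75
pan_handle [ 676.  -35. -186.] res 16.6 0.43 0.75
```

Emit:
arm_command:
  series:
    - [0.006, 0, 0.001, 0]
    - [0.012, 0, 0.003, 0]
    - [0.018, 0, 0.006, 0]
    - [0.024, 0, 0.01, 0]
    - [0.029, 0, 0.014, 0]

```text
time: 33.05
ee_pos: [0.4366, 0.2858, 0.0987]
tcp_rot: [-180.0, -0.0, 127.3]
wrist_force: [-1.2, 0.8, -0.6]
opening: 0.0114
grasp_force: 0.1
```

```bash
python3 -c "
from h import *
look(('pan',)); tri(['pan','pan_handle'])"
```

```text
[436.6 285.8  98.7 127.3] 33.05 F [-1.2  0.8 -0.6] T [ 0.04  0.08 -0.06] open 0.0114 0.1
top pan [([194.0, 225.0], 0.77)]
scene pan [([241.0, 259.0], 0.67)]
pan [510. 206.   8.] res 0.4 0.69 0.63
pan [426. 143. 284.] res 22.9 0.69 0.44
pan [ 534.   53. -155.] res 14.7 0.37 0.63
pan [435.  14. 200.] res 10.3 0.37 0.44
pan_handle [456. 253.  93.] res 0.1 0.58 0.48
pan_handle [ 611. -319. -512.] res 22.3 0.55 0.48
```

Emit:
arm_command:
  series:
    - [0.004, 0, 0.006, 0]
    - [0.008, 0, 0.012, 0]
    - [0.012, 0, 0.018, 0]
    - [0.016, 0, 0.025, 0]
    - [0.02, 0, 0.032, 0]

```text
time: 34.05
ee_pos: [0.4246, 0.3014, 0.0664]
tcp_rot: [-180.0, 0.0, 127.3]
wrist_force: [-0.7, 0.5, -0.3]
opening: 0.0112
grasp_force: 0.1
```

```bash
python3 -c "
from h import *
look(('pan',)); tri(['pan','pan_handle'])"
```

```text
[424.6 301.4  66.4 127.3] 34.05 F [-0.7  0.5 -0.3] T [ 0.02  0.   -0.02] open 0.0112 0.1
top pan [([193.0, 221.0], 0.71)]
scene pan [([244.0, 262.0], 0.58)]
pan [498. 206.   9.] res 0.5 0.72 0.75
pan [ 632. -316. -563.] res 24.2 0.31 0.75
```

Emit:
arm_command:
  series:
    - [0, 0, 0, 0]
    - [0, 0, 0, 0]
    - [0, 0, 0, 0]
    - [0, 0, -0.02, 0]
    - [0, 0, -0.04, 0]
  hand: 0.05

```text
time: 35.05
ee_pos: [0.4246, 0.3009, 0.1073]
tcp_rot: [-179.9, -0.0, 127.3]
wrist_force: [0.7, -0.2, -0.7]
opening: 0.0501
grasp_force: 0.0
```

Emit:
arm_command:
  series:
    - [0, 0, -0.03, 0]
    - [0, 0, -0.07, 0]
    - [0.0, -0.03, -0.1, 0]
    - [0, -0.07, -0.12, 0]
    - [0, -0.1, -0.13, 0]
  hand: 0.06

```text
time: 35.55
ee_pos: [0.3445, 0.2399, 0.2394]
tcp_rot: [179.9, 0.0, 127.3]
wrist_force: [0.5, 0.8, 0.4]
opening: 0.06
grasp_force: 0.0
```

```bash
python3 -c "
from h import *
look(('pan','nut_1')); tri(['pan','pan_handle','tin_mouth','tin','knob_top','neck_top'])
c=bot.camera('top')
im=rect(c,560,400,250,200,.026,2); g=cv2.cvtColor(im,cv2.COLOR_BGR2GRAY)
n,l,st,ce=cv2.connectedComponentsWithStats((g<95).astype(np.uint8))
for i in range(1,n):
    if st[i,4]>300:
        ys,xs=np.where(l==i); P=np.c_[560-ys/2,400-xs/2]; vx,vy,x0,y0=cv2.fitLine(P.astype(np.float32),2,0,.01,.01).ravel(); t=(P-[x0,y0])@[vx,vy]
        print(st[i,4],np.degrees(np.arctan2(vy,vx)),np.r_[x0,y0]+np.r_[vx,vy]*np.percentile(t,1),np.r_[x0,y0]+np.r_[vx,vy]*np.percentile(t,99))
im=rect(c,560,280,160,140,.03,2)
q=cv2.HoughCircles(cv2.GaussianBlur(cv2.cvtColor(im,6),(5,5),0),3,1,5,param1=80,param2=15,minRadius=106,maxRadius=126)
print([(560-v/2,280-u/2,r/2) for u,v,r in q[0][:3]])
"
```

```text
[344.5 239.9 239.4 127.3] 35.55 F [0.5 0.8 0.4] T [-0.03 -0.02 -0.01] open 0.06 0.0
top pan [([375.0, 257.0], 0.7), ([191.0, 223.0], 0.58)]
top nut_1 [([264.0, 227.0], 0.57), ([248.0, 213.0], 0.53), ([263.0, 221.0], 0.51), ([245.0, 232.0], 0.48)]
scene pan [([244.0, 262.0], 0.67)]
scene nut_1 [([272.0, 211.0], 0.55), ([289.0, 240.0], 0.29)]
pan [505. 211.   4.] res 0.9 0.7 0.7
pan_handle [442. 278.  42.] res 0.7 0.88 0.85
tin_mouth [490.   4.  61.] res 0.5 0.96 0.61
tin_mouth [458. 168. 192.] res 11.9 0.69 0.61
tin [491.  14.   3.] res 0.8 0.88 0.71
knob_top [ 539. -329. -389.] res 0.8 0.54 0.73
knob_top [ 635. -264. -192.] res 38.1 0.54 0.71
knob_top [397. 233. 150.] res 14.5 0.28 0.73
knob_top [481. 248. 235.] res 16.3 0.28 0.71
4098 -54.033695 [421.83140359 305.87911984] [471.18830197 237.86109243]
14591 73.40645 [364.95818488 291.65715547] [398.10696897 402.89830666]
[(np.float32(499.75), np.float32(201.25), np.float32(58.05)), (np.float32(497.25), np.float32(200.25), np.float32(56.55)), (np.float32(496.25), np.float32(197.75), np.float32(53.8))]
```

The pan stands upright: the handle shows full length, the rim circle has r≈58 at (500,201), and four nuts are in the tin. Now a precise fit of the tin rim and the lid circles.

```bash
cat > fit.py <<'E'
from h import *
from scipy.ndimage import map_coordinates
from scipy.optimize import differential_evolution
A=np.linspace(0,2*np.pi,120,endpoint=False)
def ring(c,g,x,y,z,r):
    p=np.c_[x+r*np.cos(A),y+r*np.sin(A),np.full(120,z)]
    Rm=R.from_euler("xyz",c["orientation"],degrees=True).as_matrix().T
    q=((p-c["xyz"])@Rm.T)*[1,-1,-1]; q=q@c["camera_matrix"].T; q=q[:,:2]/q[:,2:]
    return map_coordinates(g,[q[:,1],q[:,0]],order=1,mode='nearest')
def fit(cam,x,y,z,radii,w=.012,n=2):
    out=[]
    for _ in range(n):
        c=bot.camera(cam); g=cv2.cvtColor(c["color"],6).astype(float)
        f=lambda v:-sum(np.mean(np.minimum(abs(ring(c,g,v[0],v[1],z,r+.002)-ring(c,g,v[0],v[1],z,r-.002)),40)) for r in radii)
        s=differential_evolution(f,[(x-w,x+w),(y-w,y+w)],seed=1,maxiter=25,popsize=12); out.append([*(s.x*1e3),-s.fun])
    print(cam,z,radii,np.round(out,1).tolist())
E
python3 -c "
from fit import *
for cam in ('top','scene'):
    fit(cam,.494,.001,.075,[.059,.055],n=1); fit(cam,.497,-.264,.019,[.0675],n=1); fit(cam,.497,-.264,.043,[.023],n=1); fit(cam,.497,-.264,.070,[.009],n=1)
s,o=now(); print(s)
find({'tin_mouth':.075,'tin':0,'outer_cap':.016,'neck_top':.043,'knob_top':.070})
"
```

```text
top 0.075 [0.059, 0.055] [[485.0, 7.1, 64.5]]
top 0.019 [0.0675] [[496.9, -262.0, 27.7]]
top 0.043 [0.023] [[498.2, -272.4, 36.4]]
top 0.07 [0.009] [[497.4, -264.4, 40.0]]
scene 0.075 [0.059, 0.055] [[489.9, 1.5, 26.9]]
scene 0.019 [0.0675] [[488.9, -252.0, 10.2]]
scene 0.043 [0.023] [[495.4, -253.8, 1.0]]
scene 0.07 [0.009] [[509.0, -276.0, 5.8]]
[np.float64(345.44749507177437), np.float64(240.61426065785002), np.float64(237.29776728318913), np.float64(127.29782123045277)]
top tin_mouth [([486.2, 12.1], 0.68), ([492.0, -24.7], 0.51)]
top tin [([485.9, 11.2], 0.87), ([503.9, -275.1], 0.68)]
top outer_cap [([502.2, -25.9], 0.73)]
top neck_top [([501.8, -262.4], 0.89)]
top knob_top [([504.4, -260.2], 0.65)]
scene tin_mouth [([491.5, 19.5], 0.93), ([386.6, -266.1], 0.73)]
scene tin [([486.9, 20.4], 0.88)]
scene outer_cap [([496.2, 219.6], 0.47)]
scene neck_top [([439.6, 283.4], 0.16)]
scene knob_top []
```

```bash
python3 -c "
from h import *
s,o=now(); plan(s,[(400,15,240,98),(450,-180,210,68),(497,-263.5,110,62),(497,-263.5,47,62)])"
```

```text
(400, 15, 240, 98) -> [-0.213, -0.093, -0.003] 0.51
(450, -180, 210, 68) -> [-0.2, 0.022, 0.03] 0.52
(497, -263.5, 110, 62) -> [-0.06, 0.074, 0.1] 0.11
(497, -263.5, 47, 62) -> [-0.0, 0.0, 0.063] -0.0
```

Emit:
arm_command:
  series:
    - [-0.043, -0.019, -0.001, 0.1]
    - [-0.085, -0.037, -0.001, 0.2]
    - [-0.128, -0.056, -0.002, 0.3]
    - [-0.17, -0.074, -0.002, 0.41]
    - [-0.213, -0.093, -0.003, 0.51]

```text
time: 38.1
ee_pos: [0.4006, 0.0131, 0.2404]
tcp_rot: [180.0, 0.0, 97.8]
wrist_force: [0.2, -0.0, -0.0]
opening: 0.0599
grasp_force: 0.0
```

Emit:
arm_command:
  series:
    - [-0.04, 0.004, 0.006, 0.1]
    - [-0.08, 0.009, 0.012, 0.2]
    - [-0.12, 0.013, 0.018, 0.31]
    - [-0.16, 0.018, 0.024, 0.42]
    - [-0.2, 0.022, 0.03, 0.52]

```text
time: 38.6
ee_pos: [0.4506, -0.1819, 0.2101]
tcp_rot: [180.0, -0.0, 68.0]
wrist_force: [0.6, 0.1, 0.2]
opening: 0.0599
grasp_force: 0.0
```

Emit:
arm_command:
  series:
    - [-0.015, 0.018, 0.025, 0.03]
    - [-0.03, 0.037, 0.05, 0.06]
    - [-0.045, 0.056, 0.075, 0.09]
    - [-0.056, 0.069, 0.093, 0.11]
    - [-0.06, 0.074, 0.1, 0.11]

```text
time: 39.1
ee_pos: [0.4965, -0.2639, 0.1078]
tcp_rot: [-179.8, 0.0, 61.9]
wrist_force: [-0.4, 0.8, -0.8]
opening: 0.0599
grasp_force: 0.0
```

```bash
python3 -c "
from fit import *
s,o=now(); print(o['time']); plan(s,[(497,-263.5,47,62)])
fit('top',.486,.007,.075,[.059,.055],n=1); fit('scene',.489,.008,.075,[.059,.055],n=1)
find({'tin_mouth':.075,'tin':0})"
```

```text
39.1
(497, -263.5, 47, 62) -> [0.001, 0.0, 0.061] -0.0
top 0.075 [0.059, 0.055] [[484.9, 7.1, 66.3]]
scene 0.075 [0.059, 0.055] [[490.2, 6.1, 37.4]]
top tin_mouth [([501.1, -256.6], 0.71), ([486.7, 1.9], 0.57)]
top tin [([485.5, 11.5], 0.77)]
scene tin_mouth []
scene tin [([492.6, 19.7], 0.92)]
```

Emit:
arm_command:
  series:
    - [0, 0, 0.015, 0]
    - [0, 0, 0.033, 0]
    - [0.001, 0, 0.048, 0]
    - [0.001, 0, 0.058, 0]
    - [0.001, 0, 0.061, 0]

```text
time: 40.0
ee_pos: [0.4967, -0.2619, 0.0476]
tcp_rot: [-179.9, 0.0, 62.0]
wrist_force: [0.4, -0.4, 0.4]
opening: 0.0603
grasp_force: 0.0
```

Emit:
arm_command:
  series:
    - [0, 0, 0, 0]
    - [0, 0, 0, 0]
    - [0, 0, 0, 0]
    - [0, 0, 0, 0]
    - [0, 0, 0, 0]
  hand: 0
  grip_force: 70

```text
time: 40.5
ee_pos: [0.4983, -0.2628, 0.0505]
tcp_rot: [179.9, 0.0, 62.0]
wrist_force: [1.1, -2.0, 6.3]
opening: 0.0155
grasp_force: 68.6
```

Emit:
arm_command:
  series:
    - [0, 0, -0.005, 0]
    - [0, 0, -0.02, 0]
    - [0, 0, -0.045, 0]
    - [0, 0, -0.08, 0]
    - [0, 0, -0.11, 0]

```text
time: 41.0
ee_pos: [0.4971, -0.2622, 0.1615]
tcp_rot: [-180.0, -0.0, 62.0]
wrist_force: [0.7, -1.1, -2.8]
opening: 0.0155
grasp_force: 68.7
```

```bash
python3 -c "
from fit import *
s,o=now(); print(np.round(s,1),o['time'],o['wrist_force'],o['torque'],o['opening'],o['grasp_force'])
z=s[2]/1e3
# cap disc top expected at TCP z - (47-19)mm
fit('top',s[0]/1e3,s[1]/1e3,z-.028,[.0675],n=1)
fit('scene',.489,.007,.075,[.059,.055],n=1)
plan(s,[(491,-130,s[2],62),(486,7,s[2],62)])"
```

```text
[ 497.1 -262.2  161.5   62. ] 41.0 [ 0.74355145 -1.09858854 -2.78552993] [-0.02654998 -0.0902561  -0.03989272] 0.015530306262002608 68.67289064372017
top 0.1335095209043136 [0.0675] [[491.1, -258.5, 13.7]]
scene 0.075 [0.059, 0.055] [[490.0, 6.0, 37.2]]
(491, -130, np.float64(161.50952090431358), 62) -> [0.114, -0.067, -0.0] -0.0
(486, 7, np.float64(161.50952090431358), 62) -> [0.118, -0.069, -0.0] -0.0
```

Emit:
arm_command:
  series:
    - [0.012, -0.007, 0, 0]
    - [0.036, -0.021, 0, 0]
    - [0.062, -0.036, 0, 0]
    - [0.088, -0.052, 0, 0]
    - [0.114, -0.067, 0, 0]

```text
time: 41.6
ee_pos: [0.4906, -0.1282, 0.1579]
tcp_rot: [-179.8, 0.0, 62.0]
wrist_force: [0.6, 0.2, -2.6]
opening: 0.0157
grasp_force: 69.0
```

Emit:
arm_command:
  series:
    - [0.03, -0.018, 0, 0]
    - [0.06, -0.035, 0, 0]
    - [0.088, -0.051, 0, 0]
    - [0.108, -0.063, 0, 0]
    - [0.118, -0.069, 0, 0]

```text
time: 42.1
ee_pos: [0.4851, 0.0086, 0.1581]
tcp_rot: [-179.9, 0.0, 62.1]
wrist_force: [0.0, -0.4, -4.0]
opening: 0.0152
grasp_force: 69.0
```

```bash
python3 -c "
from fit import *
s,o=now(); print(np.round(s,1),o['time'],o['wrist_force'],o['torque'],o['opening'],o['grasp_force'])
z=s[2]/1e3
fit('scene',.489,.007,.0,[.059],n=1)
fit('top',s[0]/1e3,s[1]/1e3,z-.0295,[.0675],n=1)
find({'tin':0})
plan(s,[(486.5,7,s[2],62)])"
```

```text
[485.1   8.6 158.1  62.1] 42.1 [ 0.01949418 -0.44196737 -4.04143128] [-0.01639381  0.06755174 -0.01841676] 0.01516173667845253 68.97708569529641
scene 0.0 [0.059] [[491.5, 3.1, 16.1]]
top 0.12857810832667846 [0.0675] [[483.9, 16.5, 14.7]]
top tin []
scene tin [([494.8, 1.5], 0.91), ([684.2, -18.2], 0.69)]
(486.5, 7, np.float64(158.07810832667846), 62) -> [-0.001, 0.002, 0.0] 0.0
```

Emit:
arm_command:
  series:
    - [0, 0.001, 0.005, 0]
    - [0, 0.002, 0.012, 0]
    - [0, 0.002, 0.02, 0]
    - [0, 0.002, 0.026, 0]
    - [0, 0.002, 0.03, 0]

```text
time: 42.9
ee_pos: [0.4878, 0.0053, 0.1282]
tcp_rot: [-179.9, 0.0, 62.0]
wrist_force: [0.1, -0.1, -2.6]
opening: 0.0152
grasp_force: 69.0
```

Emit:
arm_command:
  series:
    - [0, 0, 0.002, 0]
    - [0, 0, 0.004, 0]
    - [0, 0, 0.006, 0]
    - [0, 0, 0.008, 0]
    - [0, 0, 0.008, 0]

```text
time: 43.4
ee_pos: [0.4884, 0.0056, 0.1216]
tcp_rot: [180.0, -0.0, 62.0]
wrist_force: [0.4, 0.6, -0.2]
opening: 0.0152
grasp_force: 69.3
```

```bash
python3 -c "
from h import *
s,o=now(); print(np.round(s,1),o['time'],o['wrist_force'],o['torque'],o['opening'],o['grasp_force'])"
```

```text
[488.4   5.6 121.6  62. ] 43.4 [ 0.3897269   0.57769191 -0.23254222] [ 0.15046561 -0.04947836  0.0365007 ] 0.015182841830581752 69.26485168067302
```

The lid made contact on the tin's +y side, and the moment gives a contact about 60 mm out, so the skirt is probably landing on the rim. I raise slightly, shift +y and retry.

Emit:
arm_command:
  series:
    - [0, 0, -0.004, 0]
    - [0.0035, -0.002, -0.004, 0]
    - [0.0035, -0.002, -0.002, 0]
    - [0.0035, -0.002, 0.001, 0]
    - [0.0035, -0.002, 0.003, 0]

```text
time: 43.9
ee_pos: [0.4888, 0.0095, 0.1188]
tcp_rot: [179.9, -0.1, 62.0]
wrist_force: [2.3, -0.1, 7.7]
opening: 0.0155
grasp_force: 70.4
```

```bash
python3 -c "
from h import *
s,o=now(); print(np.round(s,1),o['time'],o['wrist_force'],o['torque'],o['opening'],o['grasp_force'])"
```

```text
[488.8   9.5 118.8  62. ] 43.9 [ 2.28560873 -0.07178222  7.68557297] [ 0.05020798 -0.26008705 -0.0193713 ] 0.015509509378065417 70.39975889842026
```

Emit:
arm_command:
  series:
    - [0.001, 0.001, -0.001, 0]
    - [0.001, 0.002, -0.001, 0]
    - [0.001, 0.002, 0.001, 0]
    - [0.001, 0.002, 0.002, 0]
    - [0.001, 0.002, 0.003, 0]

```text
time: 44.4
ee_pos: [0.49, 0.0094, 0.1149]
tcp_rot: [-180.0, 0.0, 62.0]
wrist_force: [-0.3, 0.1, -2.3]
opening: 0.0154
grasp_force: 69.0
```

```bash
python3 -c "
from h import *
s,o=now(); print(np.round(s,1),o['time'],o['wrist_force'],o['torque'],o['opening'],o['grasp_force'])"
```

```text
[490.    9.4 114.9  62. ] 44.4 [-0.33396049  0.08663238 -2.33613256] [ 0.03380701 -0.03593076  0.00217827] 0.01535952324946613 69.01912513218122
```

Emit:
arm_command:
  series:
    - [0, 0, 0.001, 0]
    - [0, 0, 0.002, 0]
    - [0, 0, 0.003, 0]
    - [0, 0, 0.004, 0]
    - [0, 0, 0.004, 0]

```text
time: 44.9
ee_pos: [0.4903, 0.0094, 0.1135]
tcp_rot: [179.9, -0.0, 62.0]
wrist_force: [-7.4, -0.2, 14.8]
opening: 0.0153
grasp_force: 71.0
```

```bash
python3 -c "
from h import *
s,o=now(); print(np.round(s,1),o['time'],o['wrist_force'],o['torque'],o['opening'],o['grasp_force'])"
```

```text
[490.3   9.4 113.5  62. ] 44.9 [-7.39794665 -0.16345049 14.83669813] [-0.04857596  1.58062368 -0.02646691] 0.015345605698221184 70.96205969777657
```

Emit:
arm_command:
  series:
    - [0, 0, -0.002, 0]
    - [0, 0, -0.002, 0]
    - [0, 0, -0.002, 0]
    - [0, 0, -0.002, 0]
    - [0, 0, -0.002, 0]
  hand: 0.07

```text
time: 45.4
ee_pos: [0.4902, 0.0094, 0.1131]
tcp_rot: [-180.0, 0.0, 62.0]
wrist_force: [0.0, -0.1, -0.4]
opening: 0.0698
grasp_force: 0.0
```

Emit:
arm_command:
  series:
    - [0, 0, -0.01, 0]
    - [0, 0, -0.025, 0]
    - [0, 0, -0.04, 0]
    - [0, 0, -0.045, 0]
    - [0, 0, -0.045, 0]

```text
time: 45.9
ee_pos: [0.491, 0.0094, 0.1598]
tcp_rot: [179.9, -0.1, 62.0]
wrist_force: [-0.2, -0.4, -0.3]
opening: 0.0699
grasp_force: 0.0
```

Emit:
arm_command:
  series:
    - [0, 0, 0, 0]
    - [0, 0, 0, 0]
    - [0, 0, 0, 0]
    - [0, 0, 0.005, 0]
    - [0, 0, 0.01, 0]
  hand: 0
  grip_force: 20

```text
time: 46.4
ee_pos: [0.4902, 0.0094, 0.1477]
tcp_rot: [-180.0, 0.0, 62.0]
wrist_force: [-0.7, 0.0, -0.2]
opening: 0.0001
grasp_force: 0.0
```

```bash
python3 -c "
from fit import *
s,o=now(); print(np.round(s,1),o['time'],o['wrist_force'],o['opening'])
fit('top',.489,.008,.082,[.0675],n=1)
fit('scene',.489,.008,.082,[.0675],n=1)"
```

```text
[490.2   9.4 147.7  62. ] 46.4 [-0.67093985  0.04208227 -0.19736662] 5.423642368455855e-05
top 0.082 [0.0675] [[487.6, 20.0, 15.6]]
scene 0.082 [0.0675] [[487.1, 6.4, 13.1]]
```

Now a gentle touch-down on the knob top. If the lid is home it should be at z ≈ 133 mm.

Emit:
arm_command:
  series:
    - [0, 0, 0.004, 0]
    - [0, 0, 0.008, 0]
    - [0, 0, 0.011, 0]
    - [0, 0, 0.013, 0]
    - [0, 0, 0.015, 0]

```text
time: 47.0
ee_pos: [0.4902, 0.0094, 0.1331]
tcp_rot: [-180.0, -0.0, 62.0]
wrist_force: [-0.7, 0.4, -0.3]
opening: -0.0002
grasp_force: 0.0
```

Emit:
arm_command:
  series:
    - [0, 0, 0.001, 0]
    - [0, 0, 0.001, 0]
    - [0, 0, 0.002, 0]
    - [0, 0, 0.002, 0]
    - [0, 0, 0.002, 0]

```text
time: 47.5
ee_pos: [0.4903, 0.0094, 0.133]
tcp_rot: [179.9, -0.0, 62.0]
wrist_force: [-5.2, -1.2, 12.9]
opening: -0.0002
grasp_force: 6.3
```

```bash
python3 -c "
from h import *
s,o=now(); print(np.round(s,1),o['time'],o['wrist_force'],o['torque'])"
```

```text
[490.3   9.4 133.   62. ] 47.5 [-5.20271598 -1.19753432 12.91751491] [-0.02978398  1.0462614  -0.04558361]
```

Contact came at exactly z = 133 mm, so the lid is fully home. Now I take the cap by its neck.

Emit:
arm_command:
  series:
    - [0, 0, -0.008, 0]
    - [0, 0, -0.012, 0]
    - [0, 0, -0.012, 0]
    - [0, 0, -0.012, 0]
    - [0, 0, -0.012, 0]
  hand: 0.085

```text
time: 48.0
ee_pos: [0.4901, 0.0094, 0.1429]
tcp_rot: [-180.0, 0.0, 62.0]
wrist_force: [0.0, -0.3, -0.2]
opening: 0.0722
grasp_force: 0.0
```

```bash
python3 -c "
from h import *
s,o=now(); print(np.round(s,1),o['time'],o['wrist_force'],o['opening']); plan(s,[(489,8.5,84,62)])"
```

```text
[490.1   9.4 142.9  62. ] 48.0 [ 0.02742565 -0.3127497  -0.21267247] 0.07215955162663017
(489, 8.5, 84, 62) -> [-0.001, -0.001, 0.059] -0.0
```

Emit:
arm_command:
  series:
    - [0, 0, 0.002, 0]
    - [0, 0, 0.015, 0]
    - [0, 0, 0.033, 0]
    - [0, 0, 0.05, 0]
    - [0, 0, 0.059, 0]

```text
time: 48.5
ee_pos: [0.4892, 0.0094, 0.0818]
tcp_rot: [-179.9, 0.1, 62.0]
wrist_force: [0.4, 0.6, 0.8]
opening: 0.0851
grasp_force: 0.0
```

Emit:
arm_command:
  series:
    - [0, 0, 0, 0]
    - [0, 0, 0, 0]
    - [0, 0, 0, 0]
    - [0, 0, 0, 0]
    - [0, 0, 0, 0]
  hand: 0.03
  grip_force: 40

```text
time: 49.0
ee_pos: [0.4907, 0.0094, 0.0854]
tcp_rot: [179.9, -0.0, 62.0]
wrist_force: [-0.8, 0.1, 5.2]
opening: 0.0449
grasp_force: 41.2
```

```bash
python3 -c "
from h import *
s,o=now(); print(np.round(s,1),o['time'],o['wrist_force'],o['torque'],o['opening'],o['grasp_force'])"
```

```text
[490.7   9.4  85.4  62. ] 49.0 [-0.81701538  0.12807352  5.24516389] [ 0.05141346  0.45351098 -0.02229412] 0.04494940036835699 41.194232404232025
```

Neck gripped (opening 45 mm, 41 N). I lift it straight up, slowly at first.

Emit:
arm_command:
  series:
    - [0, 0, -0.003, 0]
    - [0, 0, -0.006, 0]
    - [0, 0, -0.01, 0]
    - [0, 0, -0.014, 0]
    - [0, 0, -0.018, 0]

```text
time: 49.5
ee_pos: [0.4903, 0.0094, 0.1027]
tcp_rot: [180.0, -0.0, 62.0]
wrist_force: [-0.4, -0.4, -1.5]
opening: 0.0452
grasp_force: 41.0
```

Emit:
arm_command:
  series:
    - [0, 0, -0.006, 0]
    - [0, 0, -0.013, 0]
    - [0, 0, -0.021, 0]
    - [0, 0, -0.03, 0]
    - [0, 0, -0.04, 0]

```text
time: 50.0
ee_pos: [0.4902, 0.0094, 0.1431]
tcp_rot: [180.0, -0.0, 62.0]
wrist_force: [-0.7, -0.6, -1.1]
opening: 0.0449
grasp_force: 41.0
```

Emit:
arm_command:
  series:
    - [0, 0, -0.01, 0]
    - [0, 0, -0.02, 0]
    - [0, 0, -0.03, 0]
    - [0, 0, -0.037, 0]
    - [0, 0, -0.042, 0]

```text
time: 50.5
ee_pos: [0.4904, 0.0094, 0.1851]
tcp_rot: [180.0, -0.0, 62.0]
wrist_force: [-0.4, 0.0, -1.2]
opening: 0.045
grasp_force: 41.0
```

Emit:
arm_command:
  series:
    - [0, 0, 0, 0]
    - [0, 0, 0, 0]
    - [0, 0, 0, 0]
    - [0, 0, 0, 0]
    - [0, 0, 0, 0]

```text
time: 51.0
ee_pos: [0.4901, 0.0094, 0.1841]
tcp_rot: [-180.0, 0.0, 62.0]
wrist_force: [-0.1, -0.1, -1.3]
opening: 0.045
grasp_force: 41.0
```

```bash
python3 -c "
from h import *
look(('pan','tin','inner_lid','outer_cap','neck_top','knob_top','nut_1'))
o=now()[1]; print(o['qd'])"
```

```text
[490.1   9.4 184.1  62. ] 51.0 F [-0.1 -0.1 -1.3] T [ 0.03 -0.04 -0.  ] open 0.045 41.0
top pan [([191.0, 223.0], 0.98)]
top tin []
top inner_lid []
top outer_cap []
top neck_top []
top knob_top []
top nut_1 []
scene pan [([244.0, 262.0], 0.83)]
scene tin [([274.0, 226.0], 0.71), ([330.0, 176.0], 0.59)]
scene inner_lid [([271.0, 206.0], 0.94)]
scene outer_cap [([276.0, 180.0], 0.89), ([208.0, 220.0], 0.34)]
scene neck_top [([278.0, 172.0], 0.9)]
scene knob_top [([274.0, 192.0], 0.82)]
scene nut_1 [([327.0, 172.0], 0.52), ([278.0, 169.0], 0.31), ([291.0, 241.0], 0.28)]
[ 0.04986666 -0.05261329 -0.05626422 -0.03854875  0.06082061 -0.04285537]
```

The wrist carries only the cap (1.2–1.3 N). The skirt is at about 166 mm, above the knob top at 133 mm, and the inner lid is seen on the tin. Handing in.

```bash
python3 -c "
from h import *
c=bot.camera('scene'); print(proj(c,(.488,.008,.133)),proj(c,(.488,.008,.063)))
print(bot.job_done())"
```

```text
[274.89084641 191.39247318] [274.15981278 209.14843244]
the job is handed in; nothing more can be done
None
```

Job handed in at about 51 s of the 72 s allowed: the four nuts are in the tin, the empty pan is upright on the worktop, the inner lid is closing the tin, and the cap is held still and level with its skirt about 33 mm above the knob; while tipping, the pan slipped out of the grip once and the tin shifted about 1 cm.

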